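# Pack the spindles into the snap-lid case

### The arm

A 6-joint arm with a two-finger parallel gripper is mounted at the origin on the work surface. World frame = base frame: x ahead of the robot, y to its left, z up, the work surface at z = 0. Lengths are in m, angles in rad, forces in N, time in s.
With the tool pointing down it reaches from about 0.275 to 0.775 m from the base axis. Payload 14.6 kg.
Tool frame: the origin (TCP) lies at the very end of the fingers, on their centre line; the grasp point (between the pads) lies pinch_z behind it (pinch_z is the distance from the TCP to the grasp point, in m); z points along the fingers, y is the direction in which the jaws open and shut (so a half turn about z gives the same grasp; the last joint's range is limited). The gripper opens to 85 mm and grips with 20 to 120 N. Pads are 22 mm wide; open, the fingers measure 114 mm over their backs; the gripper's body (76 mm by 85 mm) begins 54 mm behind the grasp point. The pads swing forward as they close: fully open they stand 13 mm farther back than shut.
Start: joints at [1.054, 0.263, -0.048, 1.259, 0, 1.415], TCP at [0.186, 0.491, 0.231] pointing down, gripper open.
Joint ranges: [-2.65, 2.65], [-0.89, 1.7], [-1.18, 1.37], [-2.13, 2.11], [-1.35, 1.29], [-3.14, 3.14]. Speed limits (rad/s): [1.89, 1.89, 2.57, 2.79, 3.14, 3.14].

### API

Orientations are given as a unit quaternion [w, x, y, z].
In Python, from bench import sense, grab_frame, job_done, pinch_z gives the robot as it stands.
- The arm moves only by the tool move_arm, never from a script. Its argument "moves" is a list of rows, each an object with "delta_pos": the shift along the tool's x, y, z scaled (see below), a list of three; "rotation": the turn, a rotation vector about the tool's x, y, z scaled (see below), a list of three; "grip": the opening, from 0 (shut) to 1 (fully open). In form: [{"delta_pos": [x, y, z], "rotation": [rx, ry, rz], "grip": grip}, ...]. A call has 1 to 8 rows; each row shifts and turns the commanded pose from where the row before left it, along the tool's axes as they then stand; what a row does not reach is not made up. The controller multiplies each number of a shift by 0.04 m and each number of a turn by 5 degrees. A row lasts 1/12 s, in which the tool goes at most 41.7 mm and 7.16 degrees, less where a joint would pass 70% of its speed; a pose out of reach is approached as far as the arm can. A call with a number of a shift or a turn outside -1 to 1 is refused whole. A call with a gripper value outside its range is refused whole. The fingers move at their own pace and stop on an object; "squeeze" is the grip in N (left out, the last holds). Time passes only in rows, so rows that do not move let the fingers close. It gives the time, the measured TCP pose, the force and the opening at its end, in the units of the state.
- sense(): the state, without advancing time (a new reading comes with each control period).
- grab_frame(name): name is "scene" or "side" or "wrist"; returns a dict with "pixels" (480x640x3 uint8, red, green, blue), "range_z" (480x640 float32, m along the optical axis (not along the pixel's ray), 0 where there is no reading), "mtx" (3x3 intrinsics, pixels), "extrinsics" (4x4, takes a point from camera to world coordinates). Camera axes: x right, y down, z forward; pixel columns grow to the right and rows downward; lengths in m; the calibration is good to about 2 mm. A picture is of the moment at which its call begins.
- job_done(): hands the job in, once; it reports no verdict.
The state is a dict: "clock": time; "joint_positions": joint angles; "joint_velocities": joint speeds; "tau": joint torques, N m; "ee_pos": TCP position; "tcp_rot": TCP orientation; "wrist_force": force on the tool from outside, world axes, zero at the start; "ft_torque": the same for the moment, N m; "finger_gap": finger opening in m.
Only numpy, scipy, OpenCV 4.12 (cv2) and the standard library are available. Lean on these libraries where they do the work, as an engineer would, in place of code of your own. Each camera call takes 0.05 s, during which the arm holds its last target.

### The job

Squeeze the cover's release tab, pivot the cover up out of its frame on the packing case and lay it flat, right side up, on the bench. Stand every bronze spindle from the sloping rack in the case's basket, head up and foot on the floor of a compartment of its own, then fit the cover back, tail first, so that it lies fully home with its tab sprung out under the catch. Leave the can, the spanner and the casting where they are.

Things in the scene. Friction and masses are not known exactly. Their poses are not given: they have to be found in the camera images.
- case: Fixed open-topped cream packing case, outside 210 mm (its x) by 156 mm (y) by 142 mm high, walls 8 mm; origin at the centre of its underside, z up, heights below are above the bench. The cover closes its top; a fixed grey basket stands on its floor.
- ledge (a point): Level of the two ledges inside the case that carry the cover (its underside lies at 130 mm when home). They run along the two long walls from case x = -70 to +80 mm, 10 mm wide, 120 mm clear between them. The point is midway between their -x ends; axes as the case.
- keeper (a point): Where the cover's tail edge (cover_tail) lies when home: case x = -94 mm, y = 0, z = 130 mm; axes as the case. Over it a keeper lip reaches in from the -x end wall to x = -85 mm (underside 140 mm, top 146 mm) and stops the tail from rising.
- catch (a point): Middle of the inner lower edge of the catch lip at the case's +x end (case x = +87, z = 138 mm; lip 60 mm wide, top 143 mm), which holds down the nose of the cover's tab (4.5 mm thick, from the underside up); axes as the case.
- cover_grip (a point): Grip point of the loose cover: midway between the outer faces of lug and tab when squeezed together (38 mm over them; 48 mm when free), 34 mm above the cover's underside, 141 mm from its tail edge. Axes as the cover: x from the tail to the tab end, z out of its top. Pinch along x: one finger on the lug, the other on the tab. Lug and tab tops are 54 mm above the underside.
- cover_lug (a point): Centre of the outer (-x) face of the cover's rigid upright lug, 31 mm above the underside; lug 8 mm thick, 32 mm wide. The free tab's outer face is 48 mm to +x. Axes as the cover. The cover is a cream plate 176 mm (x) by 132 mm (y), 8 mm thick, flat below, about 0.33 kg. Starts latched home in the case.
- cover_tail (a point): Middle of the cover's tail edge, on its underside; axes as the cover. With the tab squeezed the tab end pivots up about the tail (0.3 rad is ample), then the cover draws out towards its tab end (15 mm or more) and up. It goes back the same way: tail first, tilted, under the keeper lip, then down with the tab squeezed; it does not click in by pushing alone.
- tab (a joint): Release tab of the cover, an upright plate 6 mm thick, 32 mm wide; a slide: 0 = sprung out (nose 12 mm beyond the plate's edge, under the catch when home), 0.010 m = squeezed right in towards the lug (nose free). Spring 4 N at 0 to 12 N at the stop.
- rack: Fixed green sloping rack, 268 mm wide (its y), 84 mm high; origin at the centre of its underside, z up. Four gutters at y = -99, -33, 33, 99 mm hold spindles leaning 0.4 rad from upright, heads up and towards the rack's -x, free above the slope; each foot rests on a stop. Gutter ribs end 56 mm and the slope 76 mm up from the foot.
- cell0 (a point): Centre of the floor of basket compartment 1 of 4 (10 mm above the bench); axes as the case; compartments are 44 mm apart along the case's x, each 33 by 33 mm, 60 mm deep, rims 70 mm above the bench.
- spindle0 (a point): Bronze valve spindle (may be absent), 115 mm long, about 0.3 kg: shaft 22 mm in diameter and 85 mm long from the foot, then a round head 28 mm in diameter and 30 mm long. The point is half-way along it, on its axis (57.5 mm from the foot); z points to the head. Starts leaning in a gutter of the rack.
- cell1 (a point): Centre of the floor of basket compartment 2 of 4 (10 mm above the bench); axes as the case; compartments are 44 mm apart along the case's x, each 33 by 33 mm, 60 mm deep, rims 70 mm above the bench.
- spindle1 (a point): Bronze valve spindle (may be absent), 115 mm long, about 0.3 kg: shaft 22 mm in diameter and 85 mm long from the foot, then a round head 28 mm in diameter and 30 mm long. The point is half-way along it, on its axis (57.5 mm from the foot); z points to the head. Starts leaning in a gutter of the rack.
- cell2 (a point): Centre of the floor of basket compartment 3 of 4 (10 mm above the bench); axes as the case; compartments are 44 mm apart along the case's x, each 33 by 33 mm, 60 mm deep, rims 70 mm above the bench.
- spindle2 (a point): Bronze valve spindle (may be absent), 115 mm long, about 0.3 kg: shaft 22 mm in diameter and 85 mm long from the foot, then a round head 28 mm in diameter and 30 mm long. The point is half-way along it, on its axis (57.5 mm from the foot); z points to the head. Starts leaning in a gutter of the rack.
- cell3 (a point): Centre of the floor of basket compartment 4 of 4 (10 mm above the bench); axes as the case; compartments are 44 mm apart along the case's x, each 33 by 33 mm, 60 mm deep, rims 70 mm above the bench.
- spindle3 (a point): Bronze valve spindle (may be absent), 115 mm long, about 0.3 kg: shaft 22 mm in diameter and 85 mm long from the foot, then a round head 28 mm in diameter and 30 mm long. The point is half-way along it, on its axis (57.5 mm from the foot); z points to the head. Starts leaning in a gutter of the rack.
- can_mid (a point): Bystander: steel can, 60 mm in diameter, 110 mm high, standing; point half-way up.
- spanner_grip (a point): Bystander: steel spanner 200 mm long lying on the bench; point on its handle.
- casting_mid (a point): Bystander: copper-coloured casting of three short tubes side by side on a thin flange, 122 by 46 mm, 40 mm high; point at its centre.
Things that resemble listed ones, but are neither listed nor needed, are in the scene too. What is shaped like the part that bears spindle2 but blue is not meant. Leave any purple look-alike of the part that bears spindle3 alone.

How it is judged:
On the way, in this order (a step that is already met when the one before it is completed fails the run):
1. the tab is squeezed in while the cover is still in its frame (value of joint tab above 0.006 m and distance between cover_tail and keeper below 0.02 m and angle between cover_grip's own z axis and vertical below 0.1 rad), for 0.05 s.
2. the cover is pivoted up, its tail still in the frame (angle between cover_grip's own z axis and vertical above 0.12 rad and distance between cover_tail and keeper below 0.05 m), for 0.05 s.
3. the cover lies flat on the bench, right side up (height (world z) of cover_tail below 0.008 m and angle between cover_grip's own z axis and vertical below 0.06 rad and contact force between the fingers and cover below 0.1 N), for 0.2 s.
4. every spindle stands in the basket (z of spindle0 in the frame of case between 0.058 and 0.075 m and x of spindle0 in the frame of case between -0.088 and 0.088 m and y of spindle0 in the frame of case between -0.022 and 0.022 m and angle between each of spindle0, spindle1, spindle2, spindle3's own z axis and vertical below 0.3 rad and z of spindle1 in the frame of case between 0.058 and 0.075 m and x of spindle1 in the frame of case between -0.088 and 0.088 m and y of spindle1 in the frame of case between -0.022 and 0.022 m and z of spindle2 in the frame of case between 0.058 and 0.075 m and x of spindle2 in the frame of case between -0.088 and 0.088 m and y of spindle2 in the frame of case between -0.022 and 0.022 m and z of spindle3 in the frame of case between 0.058 and 0.075 m and x of spindle3 in the frame of case between -0.088 and 0.088 m and y of spindle3 in the frame of case between -0.022 and 0.022 m), for 0.2 s.
At the end, for the whole second after the job is handed in: Every spindle stands head up in the basket (tilt under 0.3 rad, its middle 58 to 75 mm above the bench); the cover is home: tail edge within 10 mm of its place under the keeper, level within 0.03 rad, turned under 0.08 rad from the case, the tab sprung out (under 3 mm in) (all of step 4 and z of cover_tail in the frame of case below 0.134 m and x of cover_tail in the frame of case below -0.088 m and angle between cover_grip's own z axis and vertical below 0.03 rad and angle between the x axis of cover_grip and the x axis of case, either way round below 0.08 rad and distance between cover_tail and keeper below 0.01 m and value of joint tab below 0.003 m); the robot touches nothing.
It fails at once if the can is disturbed (moved over 30 mm) (distance of can_mid from where it was at the start of the episode above 0.03 m).
It fails at once if the spanner is disturbed (moved over 30 mm) (distance of spanner_grip from where it was at the start of the episode above 0.03 m).
It fails at once if the casting is disturbed (moved over 30 mm) (distance of casting_mid from where it was at the start of the episode above 0.03 m).
Of rod0, rod1, rod2, rod3 only 2 to 4 are there at a start; the rules pass over those that are not, and their reading is None.
At some moment in a run one of cover may be knocked a few centimetres aside while the robot is not near it.
It also fails if it takes over 210 s, if anything falls off the work surface, if the arm or the gripper's body presses on something with over 40 N, if the wrist force passes 120 N, or if a joint passes its speed limit or range.

## Working session

There is one attempt and no reset: what is moved stays moved. The work goes in short steps, Python scripts to look and compute and a tool call to move; the robot and the scene stay as the last step left them, time stands still between calls to the robot, and variables do not carry over. Pictures are saved under pics/ and viewed, and the job is handed in when it is done.

Besides the shell and the picture viewer there is one more tool, called after "Call:" by a JSON object that holds its "fn" and its "kwargs". move_arm: Moves the arm, as the interface text tells. Shifts and turns lie within -1 to 1; 1 stands for 0.04 m of shift or 5 degrees of turn. Its arguments: {"type":"object","properties":{"moves":{"type":"array"},"squeeze":{"type":"number"}},"required":["moves"]}

```bash
ls; mkdir -p pics
python3 - <<'E'
from bench import *
import cv2
print(sense()); print(pinch_z)
for n in ["scene","side","wrist"]:
    f=grab_frame(n); cv2.imwrite(f"pics/{n}0.png",f["pixels"][:,:,::-1]); print(n,f["mtx"].round(1).tolist(),f["extrinsics"].round(3).tolist())
E
```

```text
pics
{'clock': 0.0, 'joint_positions': array([ 1.05371350e+00,  2.63529982e-01, -4.89608935e-02,  1.25942283e+00,
       -2.07777293e-05,  1.41548732e+00]), 'joint_velocities': array([ 1.08669646e-03,  4.67186789e-04, -9.01165091e-04, -6.48558977e-04,
        1.31074860e-05,  1.63317397e-03]), 'tau': array([-1.63729499e-03, -6.37622023e+01,  3.84557998e+01,  1.36353125e-02,
       -1.23933642e-04, -6.09236523e-06]), 'ee_pos': array([0.18568172, 0.49075033, 0.23081266]), 'tcp_rot': array([-1.74504196e-04,  1.79902052e-01,  9.83684370e-01, -5.30841343e-04]), 'wrist_force': array([-0.21939507, -0.3799612 ,  0.08657174]), 'ft_torque': array([-0.02644286,  0.03897317,  0.01347641]), 'finger_gap': 0.0853499357974953}
0.0187
scene [[454.6, 0.0, 320.5], [0.0, 454.6, 235.2], [0.0, 0.0, 1.0]] [[-0.104, 0.841, -0.531, 1.069], [0.994, 0.081, -0.068, 0.122], [-0.014, -0.535, -0.844, 0.88], [0.0, 0.0, 0.0, 1.0]]
side [[609.0, 0.0, 322.0], [0.0, 609.0, 238.5], [0.0, 0.0, 1.0]] [[0.986, -0.106, 0.126, 0.407], [-0.165, -0.647, 0.744, -1.071], [0.002, -0.755, -0.656, 1.139], [0.0, 0.0, 0.0, 1.0]]
wrist [[407.9, 0.0, 315.4], [0.0, 407.9, 241.2], [0.0, 0.0, 1.0]] [[0.354, 0.884, 0.304, 0.108], [0.935, -0.335, -0.116, 0.52], [-0.001, 0.325, -0.946, 0.374], [0.0, 0.0, 0.0, 1.0]]
```

View pics/scene0.png

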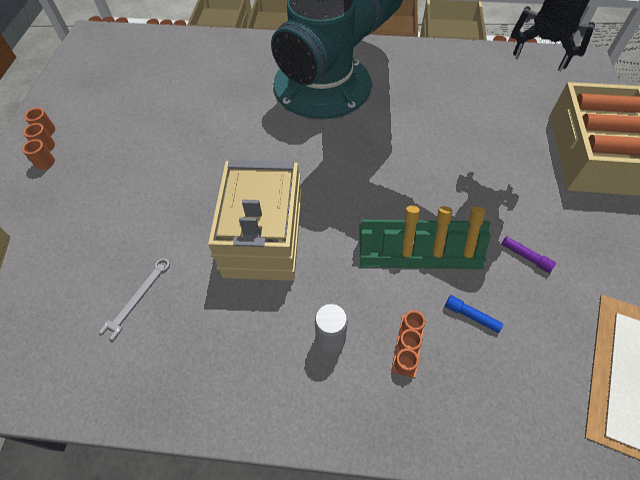

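View pics/side0.png

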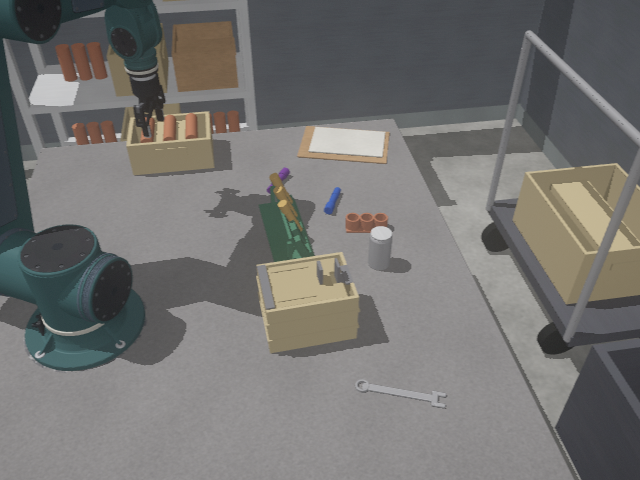

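View pics/wrist0.png

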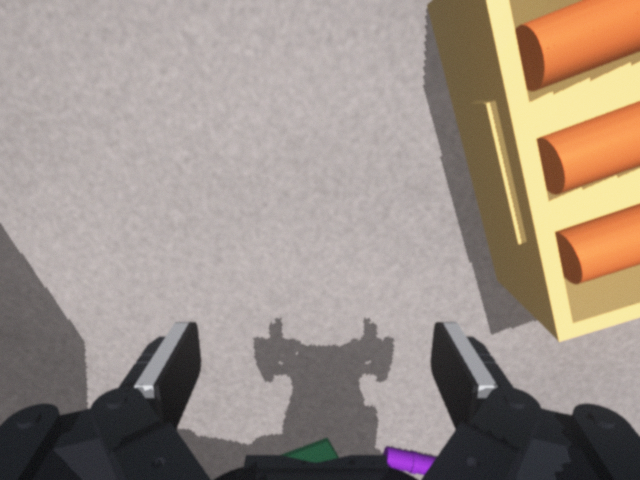

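The case with cover is at about (258,215) in the scene view, tab end nearest that camera. The green rack has three bronze spindles with heads at (412,210), (445,211) and (477,212), leaning towards the robot. The can, casting, spanner and the blue and purple decoys lie around them.

```bash
cat > h.py <<'E'
import numpy as np, cv2
from bench import *
from scipy.spatial.transform import Rotation as R
def cloud(f):
    z=f["range_z"]; K=f["mtx"]; v,u=np.mgrid[:480,:640]
    p=np.stack([(u-K[0,2])/K[0,0]*z,(v-K[1,2])/K[1,1]*z,z],-1)
    E=f["extrinsics"]; return p@E[:3,:3].T+E[:3,3], z>0
def proj(f,P):
    E=f["extrinsics"];c=(np.atleast_2d(P)-E[:3,3])@E[:3,:3]; q=c@f["mtx"].T; return q[:,:2]/q[:,2:]
def ray(f,u,v,zp):
    K=f["mtx"];E=f["extrinsics"];d=E[:3,:3]@np.array([(u-K[0,2])/K[0,0],(v-K[1,2])/K[1,1],1]);o=E[:3,3]
    return o+d*(zp-o[2])/d[2]
def hsv(f): return cv2.cvtColor(f["pixels"],cv2.COLOR_RGB2HSV)
def save(f,n,box=None,s=1):
    im=f["pixels"][:,:,::-1]
    if box: im=im[box[1]:box[3],box[0]:box[2]]
    if s!=1: im=cv2.resize(im,None,fx=s,fy=s,interpolation=cv2.INTER_CUBIC)
    cv2.imwrite(f"pics/{n}.png",im)
def pose():
    s=sense();q=s["tcp_rot"]; return s["ee_pos"],R.from_quat([q[1],q[2],q[3],q[0]]),s
def rect(xy):
    r=cv2.minAreaRect(xy.astype(np.float32)*1000); return r
def Rzx(xaxis,zaxis=(0,0,-1)):
    z=np.array(zaxis,float);z/=np.linalg.norm(z);x=np.array(xaxis,float);x-=z*(x@z);x/=np.linalg.norm(x)
    return R.from_matrix(np.stack([x,np.cross(z,x),z],1))
def plan(tp,tR):
    """delta in current tool axes (scaled units) and rotvec (scaled)"""
    p,Rc,s=pose()
    d=Rc.inv().apply(np.array(tp)-p)/0.04; rv=(Rc.inv()*tR).as_rotvec()/np.radians(5)
    return d.round(3),rv.round(3)
E
python3 - <<'E'
from h import *
for n in ["scene","side"]:
    f=grab_frame(n);P,ok=cloud(f);H=hsv(f)
    reg=(P[...,0]>.2)&(P[...,0]<.8)&(P[...,1]<.12)&(P[...,1]>-.3)
    yel=(H[...,0]>15)&(H[...,0]<30)&(H[...,1]>70)
    m=ok&reg&yel&(P[...,2]>.10)&(P[...,2]<.16)
    print(n,m.sum(),np.percentile(P[m][:,2],[5,50,95]),rect(P[m][:,:2]))
    m2=ok&reg&(P[...,2]>.152)&(P[...,2]<.2)
    print('lug/tab',m2.sum(),P[m2].mean(0),rect(P[m2][:,:2]), P[m2][:,2].max())
    g=ok&(H[...,0]>65)&(H[...,0]<90)&(H[...,1]>80)&(P[...,0]>.3)&(P[...,2]>.001)&(P[...,2]<.1)&(P[...,1]>.05)
    print('rack',g.sum(),rect(P[g][:,:2]),P[g][:,2].max())
    b=ok&(P[...,2]>.02)&(H[...,1]>120)&(H[...,0]>12)&(H[...,0]<28)&(P[...,0]>.2)&(P[...,1]>.1)&(P[...,1]<.6)&(P[...,2]<.2)
    k,l,st,c=cv2.connectedComponentsWithStats(b.astype(np.uint8))
    for i in range(1,k):
        if st[i,4]>40:
            q=P[l==i]; top=q[q[:,2]>q[:,2].max()-.02]
            print('sp',st[i],q.mean(0).round(3),q.min(0).round(3),q.max(0).round(3),top.mean(0).round(3))
f=grab_frame("scene")
save(f,"scase",(190,150,320,290),5)
f=grab_frame("side"); save(f,"sidecase",(240,160,400,360),3)
E
```

```text
scene 5882 [0.1041971  0.1377607  0.14237021] ((537.6600952148438, -76.38737487792969), (216.5265655517578, 161.2796630859375), 2.755614995956421)
lug/tab 439 [ 0.5894963  -0.07380334  0.17184893] ((587.7498168945312, -74.39414978027344), (51.32483673095703, 32.589752197265625), 3.314579725265503) 0.18708771102904276
rack 4737 ((517.0125732421875, 273.97479248046875), (128.77500915527344, 268.3822021484375), 4.6625800132751465) 0.09066369014369002
sp [402 206  18  51 560] [0.54  0.241 0.089] [0.503 0.228 0.024] [0.569 0.254 0.134] [0.524 0.24  0.125]
sp [433 207  19  51 562] [0.535 0.306 0.089] [0.502 0.292 0.026] [0.565 0.32  0.135] [0.519 0.305 0.126]
sp [464 207  21  51 584] [0.53  0.371 0.089] [0.494 0.358 0.024] [0.559 0.386 0.134] [0.514 0.371 0.125]
side 5 [0.13778116 0.13863532 0.13942391] ((546.6192016601562, -111.01858520507812), (95.61003112792969, 12.150777816772461), 31.41138458251953)
lug/tab 192 [ 0.58655095 -0.08037468  0.17282276] ((588.33447265625, -76.62718200683594), (49.27146530151367, 38.22489547729492), 1.4229049682617188) 0.18847938015553622Traceback (most recent call last):
  File "<stdin>", line 11, in <module>
    return umr_maximum(a, axis, None, out, keepdims, initial, where)
ValueError: zero-size array to reduction operation maximum which has no identity
```

Run:
```python
from h import *
f=grab_frame("scene");P,ok=cloud(f);H=hsv(f)
b=ok&(P[...,2]>.02)&(H[...,1]>120)&(H[...,0]>12)&(H[...,0]<28)&(P[...,0]>.2)&(P[...,1]>.1)&(P[...,1]<.45)&(P[...,2]<.2)
k,l,st,c=cv2.connectedComponentsWithStats(b.astype(np.uint8))
for i in range(1,k):
    if st[i,4]>40:
        q=P[l==i]; v=np.linalg.svd(q-q.mean(0))[2][0]; v*=np.sign(v[2]); print(q.mean(0).round(4),v.round(3))
# obstacles in free area y<-.15
m=ok&(P[...,2]>.008)&(P[...,0]>.15)&(P[...,0]<.95)
k,l,st,c=cv2.connectedComponentsWithStats(m.astype(np.uint8))
for i in range(1,k):
    if st[i,4]>30:
        q=P[l==i]; print(st[i],q.min(0).round(3),q.max(0).round(3))
for uv in [(163,264),(110,333)]: print('spanner',ray(f,*uv,.01).round(3))
save(f,"scase",(190,150,320,290),5)
f=grab_frame("side"); save(f,"sidecase",(240,160,400,360),3)
H=hsv(f);print(H[300,300],H[278,300],H[205,284],H[185,290])
```

```text
[0.5403 0.2411 0.0891] [-0.411 -0.029  0.911]
[0.5353 0.3062 0.089 ] [-0.404 -0.031  0.914]
[0.5299 0.3714 0.089 ] [-0.405 -0.034  0.914]
[ 510    0   85   71 2995] [0.15  0.419 0.248] [0.226 0.558 0.406]
[ 555  104   85   90 6279] [0.15  0.622 0.008] [0.334 0.801 0.125]
[  22  108   32   61 1413] [ 0.225 -0.752  0.008] [ 0.389 -0.653  0.064]
[ 208  160   94  119 9526] [ 0.421 -0.162  0.008] [0.65  0.009 0.186]
[ 359  206  132   61 5816] [0.484 0.138 0.008] [0.583 0.411 0.135]
[  0 228   9  30 141] [ 0.587 -0.667  0.008] [ 0.647 -0.649  0.038]
[501 237  55  36 613] [0.492 0.454 0.008] [0.572 0.558 0.033]
[445 295  58  38 700] [0.649 0.323 0.008] [0.715 0.435 0.032]
[ 315  304   32   49 1297] [0.731 0.068 0.008] [0.789 0.126 0.114]
[ 394  311   31   65 1001] [0.698 0.223 0.008] [0.818 0.276 0.044]
[ 605  314   35  136 3306] [0.652 0.595 0.008] [0.905 0.71  0.014]
[102 321  13  10  34] [ 0.769 -0.364  0.008] [ 0.789 -0.343  0.011]
spanner [ 0.629 -0.284  0.01 ]
spanner [ 0.793 -0.345  0.01 ]
[ 22  62 189] [ 22  62 189] [ 20 114 175] [  0   3 146]
```

View pics/scase.png

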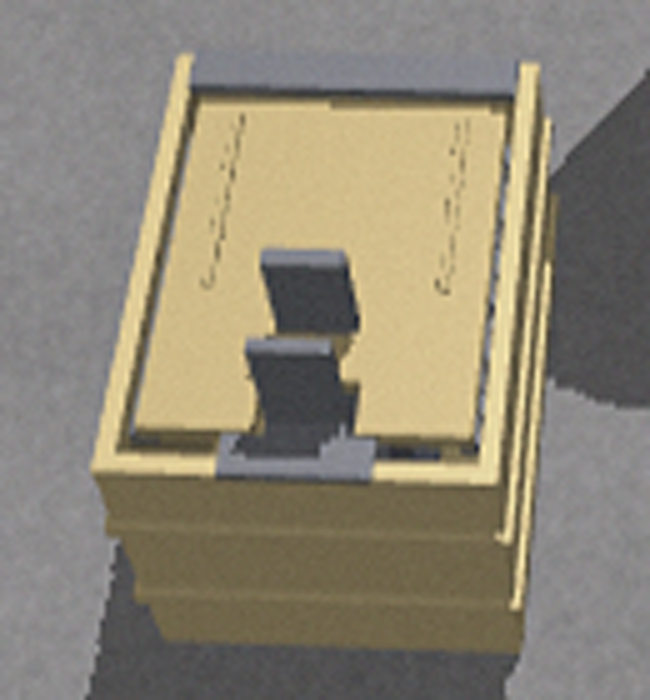

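View pics/sidecase.png

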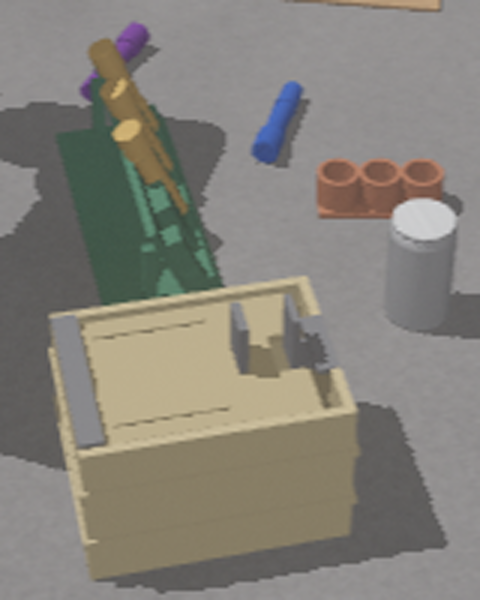

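```bash
cat >> h.py <<'E'
def Ry(yaw,tilt=0):
    """tool down with tool y along world yaw (deg)"""
    a=np.radians(yaw);y=np.array([np.cos(a),np.sin(a),0]);z=np.array([0,0,-1.]);return R.from_matrix(np.stack([np.cross(y,z),y,z],1))
def steps(tp,tR,n):
    """per-row values for n equal rows (rotation about fixed axis, straight line): print rows"""
    p,Rc,s=pose(); rv=(Rc.inv()*tR).as_rotvec(); w=(np.array(tp)-p)/n
    for i in range(n):
        Ri=Rc*R.from_rotvec(rv*i/n); print((Ri.inv().apply(w)/.04).round(2).tolist(), (rv/n/np.radians(5)).round(2).tolist())
E
python3 - <<'E'
from h import *
print(plan([.585,-.074,.26],Ry(2.9)))
steps([.585,-.074,.26],Ry(2.9),20)
E
```

```text
(array([-14.333,  -9.678,  -0.72 ]), array([-2.0000e-03,  1.0000e-03,  1.3274e+01]))
[-0.72, -0.48, -0.04] [-0.0, 0.0, 0.66]
[-0.74, -0.44, -0.04] [-0.0, 0.0, 0.66]
[-0.77, -0.4, -0.04] [-0.0, 0.0, 0.66]
[-0.79, -0.35, -0.04] [-0.0, 0.0, 0.66]
[-0.81, -0.31, -0.04] [-0.0, 0.0, 0.66]
[-0.82, -0.26, -0.04] [-0.0, 0.0, 0.66]
[-0.84, -0.21, -0.04] [-0.0, 0.0, 0.66]
[-0.85, -0.16, -0.04] [-0.0, 0.0, 0.66]
[-0.86, -0.11, -0.04] [-0.0, 0.0, 0.66]
[-0.86, -0.06, -0.04] [-0.0, 0.0, 0.66]
[-0.86, -0.01, -0.04] [-0.0, 0.0, 0.66]
[-0.86, 0.04, -0.04] [-0.0, 0.0, 0.66]
[-0.86, 0.09, -0.04] [-0.0, 0.0, 0.66]
[-0.85, 0.14, -0.04] [-0.0, 0.0, 0.66]
[-0.84, 0.19, -0.04] [-0.0, 0.0, 0.66]
[-0.83, 0.23, -0.04] [-0.0, 0.0, 0.66]
[-0.82, 0.28, -0.04] [-0.0, 0.0, 0.66]
[-0.8, 0.33, -0.04] [-0.0, 0.0, 0.66]
[-0.78, 0.38, -0.04] [-0.0, 0.0, 0.66]
[-0.76, 0.42, -0.04] [-0.0, 0.0, 0.66]
```

Call:
{"fn": "move_arm", "kwargs": {"moves": [{"delta_pos": [-0.72, -0.48, -0.04], "rotation": [0, 0, 0.66], "grip": 1}, {"delta_pos": [-0.74, -0.44, -0.04], "rotation": [0, 0, 0.66], "grip": 1}, {"delta_pos": [-0.77, -0.4, -0.04], "rotation": [0, 0, 0.66], "grip": 1}, {"delta_pos": [-0.79, -0.35, -0.04], "rotation": [0, 0, 0.66], "grip": 1}, {"delta_pos": [-0.81, -0.31, -0.04], "rotation": [0, 0, 0.66], "grip": 1}, {"delta_pos": [-0.82, -0.26, -0.04], "rotation": [0, 0, 0.66], "grip": 1}, {"delta_pos": [-0.84, -0.21, -0.04], "rotation": [0, 0, 0.66], "grip": 1}, {"delta_pos": [-0.85, -0.16, -0.04], "rotation": [0, 0, 0.66], "grip": 1}]}}

```text
clock: 1.02
ee_pos: [0.3465, 0.2638, 0.2443]
tcp_rot: [0.0, 0.401, 0.916, 0.0]
wrist_force: [0.3, 1.3, -0.3]
finger_gap: 0.0858
```

Call:
{"fn": "move_arm", "kwargs": {"moves": [{"delta_pos": [-0.86, -0.11, -0.04], "rotation": [0, 0, 0.66], "grip": 1}, {"delta_pos": [-0.86, -0.06, -0.04], "rotation": [0, 0, 0.66], "grip": 1}, {"delta_pos": [-0.86, -0.01, -0.04], "rotation": [0, 0, 0.66], "grip": 1}, {"delta_pos": [-0.86, 0.04, -0.04], "rotation": [0, 0, 0.66], "grip": 1}, {"delta_pos": [-0.86, 0.09, -0.04], "rotation": [0, 0, 0.66], "grip": 1}, {"delta_pos": [-0.85, 0.14, -0.04], "rotation": [0, 0, 0.66], "grip": 1}, {"delta_pos": [-0.84, 0.19, -0.04], "rotation": [0, 0, 0.66], "grip": 1}, {"delta_pos": [-0.83, 0.23, -0.04], "rotation": [0, 0, 0.66], "grip": 1}]}}

```text
clock: 1.68
ee_pos: [0.5073, 0.0393, 0.257]
tcp_rot: [0.0, 0.6, 0.8, 0.0]
wrist_force: [0.0, 0.9, 0.3]
finger_gap: 0.0855
```

Call:
{"fn": "move_arm", "kwargs": {"moves": [{"delta_pos": [-0.82, 0.28, -0.04], "rotation": [0, 0, 0.66], "grip": 1}, {"delta_pos": [-0.8, 0.33, -0.04], "rotation": [0, 0, 0.66], "grip": 1}, {"delta_pos": [-0.78, 0.38, -0.04], "rotation": [0, 0, 0.66], "grip": 1}, {"delta_pos": [-0.76, 0.42, -0.04], "rotation": [0, 0, 0.66], "grip": 1}, {"delta_pos": [0, 0, 0], "rotation": [0, 0, 0], "grip": 1}]}}

```text
clock: 2.1
ee_pos: [0.5898, -0.0764, 0.2621]
tcp_rot: [0.0, 0.689, 0.725, -0.0]
wrist_force: [1.2, -0.5, -0.6]
finger_gap: 0.0854
```

Run:
```python
from h import *
f=grab_frame("wrist"); save(f,"w1"); P,ok=cloud(f)
m=ok&(P[...,2]>.168)&(P[...,2]<.2)&(P[...,0]>.53)&(P[...,0]<.65)&(abs(P[...,1]+.075)<.04)
print(m.sum(),rect(P[m][:,:2]),P[m][:,2].max())
print(pose()[0],pose()[2]["joint_positions"].round(3))
```

```text
1636 ((587.382080078125, -76.46487426757812), (48.1483039855957, 32.69440841674805), 3.3507537841796875) 0.18649004525796686
[ 0.58838994 -0.07422498  0.26229987] [-0.263  0.378  0.208  1.401 -0.     1.255]
```

View pics/w1.png

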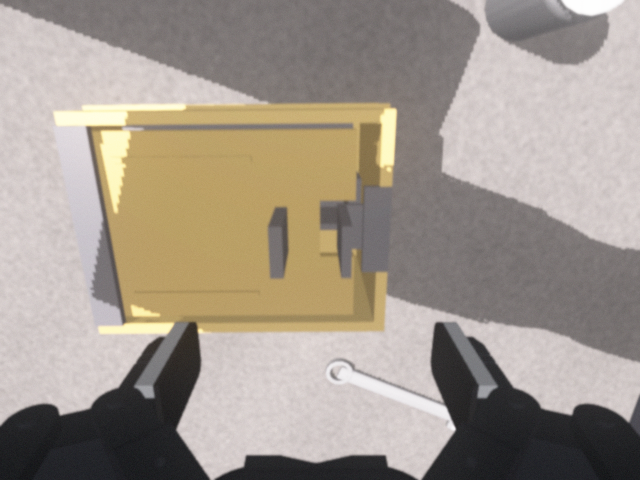

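Run:
```python
from h import *
for n in ["wrist","scene","side"]:
    f=grab_frame(n);P,ok=cloud(f)
    c,s=np.cos(np.radians(3)),np.sin(np.radians(3))
    d=P-np.array([.5370,-.0770,0]); X=d[...,0]*c+d[...,1]*s; Y=-d[...,0]*s+d[...,1]*c; Z=P[...,2]
    near=ok&(abs(X)<.13)&(abs(Y)<.1)
    m=near&(Z>.139)&(Z<.149)
    print(n,m.sum(),"X",np.percentile(X[m],[.5,99.5]),"Y",np.percentile(Y[m],[.5,99.5]),rect(P[m][:,:2]))
    m=near&(Z>.175)&(Z<.19); 
    if m.sum(): print("   lug X",np.percentile(X[m],[1,99]),"Y",np.percentile(Y[m],[1,99]),'z',np.percentile(Z[m],99))
    m=near&(abs(Z-.142)<.003)&(abs(X)<.06)
    for sgn in(1,-1):
        k=m&(Y*sgn>.05)
        if k.sum()>50:
            print("   wall",sgn,np.percentile(Y[k],[2,98]),"yaw",3+np.degrees(np.polyfit(X[k],Y[k],1)[0]), k.sum())
```

```text
wrist 24553 X [-0.10638772  0.1029407 ] Y [-0.08027703  0.07535763] ((535.1968383789062, -80.21068572998047), (211.26922607421875, 157.2570343017578), 3.2311131954193115)
   lug X [0.02649416 0.07417133] Y [-0.01789017  0.0139879 ] z 0.18552818814931965
   wall 1 [0.05187823 0.07535355] yaw 3.331203334261826 3143
   wall -1 [-0.08050493 -0.05037826] yaw -2.597362979794454 2317
scene 2282 X [-0.10636346  0.10438075] Y [-0.07826527  0.07738098] ((535.5422973632812, -77.95674896240234), (214.6997528076172, 156.86656188964844), 3.332132339477539)
   lug X [0.02640195 0.0757202 ] Y [-0.01584663  0.01557664] z 0.18672601915630135
   wall 1 [0.05142769 0.07735195] yaw 2.7615043615553803 281
   wall -1 [-0.07853605 -0.05167941] yaw 4.626307992499821 209
side 1980 X [-0.10558937  0.10355548] Y [-0.08229635  0.07775131] ((536.307373046875, -79.56954956054688), (210.66714477539062, 164.7413787841797), 2.9025511741638184)
   lug X [0.02649181 0.07502429] Y [-0.0210922   0.01507268] z 0.18944496766629212
   wall 1 [0.05155846 0.07850963] yaw 3.5475153012373237 193
   wall -1 [-0.08136981 -0.05058856] yaw 3.1498178677231516 276
```

```bash
cat >> h.py <<'E'
C=np.array([.5358,-.0785,0]); YAW=3.2
RC=R.from_euler('z',YAW,degrees=True)
def case(x,y,z): return C+RC.apply([x,y,z])
E
python3 - <<'E'
from h import *
print(case(.047,0,.147),plan(case(.047,0,.147),Ry(YAW)))
E
```

```text
[ 0.58272672 -0.07587639  0.147     ] (array([-0.11 , -0.105,  2.906]), array([-0.005, -0.004,  0.024]))
```

Call:
{"fn": "move_arm", "kwargs": {"moves": [{"delta_pos": [-0.06, -0.05, 0.3], "rotation": [0, 0, 0.02], "grip": 1}, {"delta_pos": [-0.05, -0.05, 0.5], "rotation": [0, 0, 0], "grip": 1}, {"delta_pos": [0, 0, 0.5], "rotation": [0, 0, 0], "grip": 1}, {"delta_pos": [0, 0, 0.5], "rotation": [0, 0, 0], "grip": 1}, {"delta_pos": [0, 0, 0.4], "rotation": [0, 0, 0], "grip": 1}, {"delta_pos": [0, 0, 0.3], "rotation": [0, 0, 0], "grip": 1}, {"delta_pos": [0, 0, 0.2], "rotation": [0, 0, 0], "grip": 1}, {"delta_pos": [0, 0, 0.1], "rotation": [0, 0, 0], "grip": 1}]}}

```text
clock: 2.97
ee_pos: [0.5828, -0.0755, 0.1508]
tcp_rot: [-0.0, 0.687, 0.727, -0.0]
wrist_force: [0.2, 0.5, -0.1]
finger_gap: 0.0856
```

Call:
{"fn": "move_arm", "kwargs": {"moves": [{"delta_pos": [0, 0, 0], "rotation": [0, 0, 0], "grip": 1}, {"delta_pos": [0, 0, 0], "rotation": [0, 0, 0], "grip": 1}]}}

```text
clock: 3.13
ee_pos: [0.5836, -0.0762, 0.152]
tcp_rot: [0.0, 0.687, 0.727, 0.0]
wrist_force: [-0.5, -0.0, -0.3]
finger_gap: 0.0853
```

Run:
```python
from h import *
print(pose()[0],plan(case(.047,0,.147),Ry(YAW)))
f=grab_frame("wrist"); save(f,"w2"); f=grab_frame("scene"); save(f,"s2",(190,100,350,290),4)
```

```text
[ 0.58356427 -0.07615378  0.15195073] (array([ 0.008, -0.021,  0.124]), array([0.008, 0.002, 0.001]))
```

View pics/w2.png

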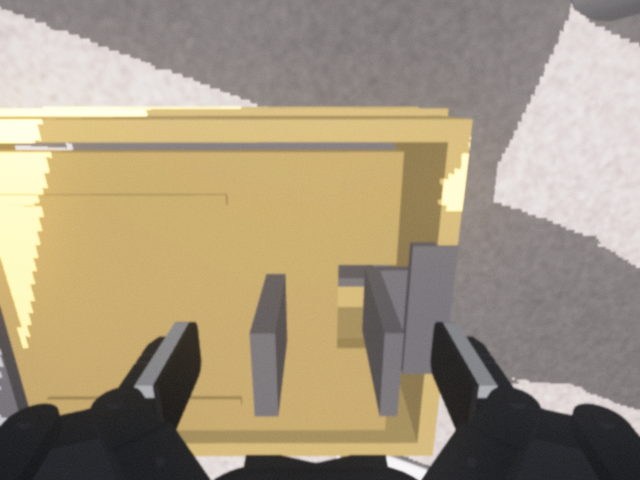

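View pics/s2.png

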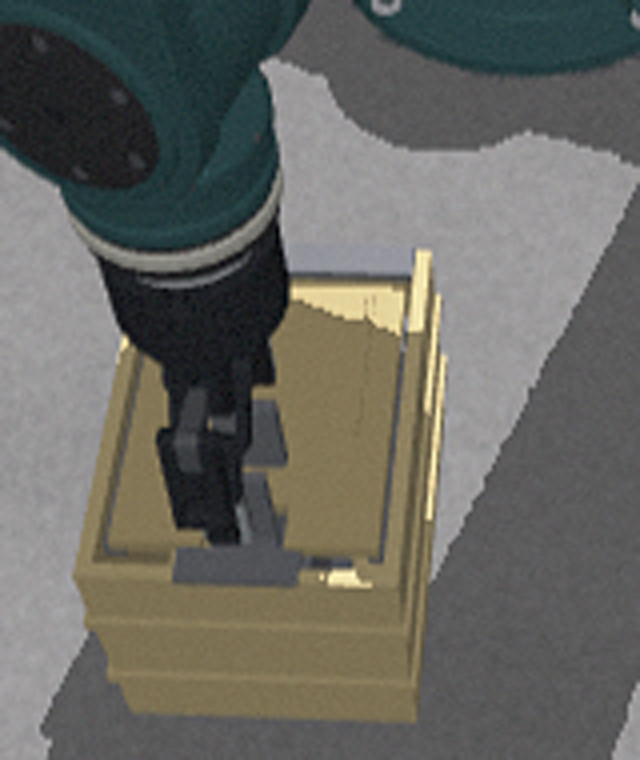

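Fingers straddle lug and tab, (268,345) and (383,340) in the wrist view. I'll lower slightly and squeeze.

Call:
{"fn": "move_arm", "kwargs": {"moves": [{"delta_pos": [0, -0.02, 0.06], "rotation": [0, 0, 0], "grip": 1}, {"delta_pos": [0, 0, 0.05], "rotation": [0, 0, 0], "grip": 1}, {"delta_pos": [0, 0, 0], "rotation": [0, 0, 0], "grip": 0.6}, {"delta_pos": [0, 0, 0], "rotation": [0, 0, 0], "grip": 0.45}, {"delta_pos": [0, 0, 0], "rotation": [0, 0, 0], "grip": 0.3}, {"delta_pos": [0, 0, 0], "rotation": [0, 0, 0], "grip": 0.2}, {"delta_pos": [0, 0, 0], "rotation": [0, 0, 0], "grip": 0.1}, {"delta_pos": [0, 0, 0], "rotation": [0, 0, 0], "grip": 0.1}], "squeeze": 60}}

```text
clock: 3.9
ee_pos: [0.5823, -0.0767, 0.148]
tcp_rot: [0.0, 0.687, 0.726, -0.0]
wrist_force: [-8.2, 0.1, 14.9]
finger_gap: 0.0372
```

Call:
{"fn": "move_arm", "kwargs": {"moves": [{"delta_pos": [0, 0, 0], "rotation": [0, 0, 0], "grip": 0}, {"delta_pos": [0, 0, 0], "rotation": [0, 0, 0], "grip": 0}, {"delta_pos": [0, 0, 0], "rotation": [0, 0, 0], "grip": 0}, {"delta_pos": [0, 0, 0], "rotation": [0, 0, 0], "grip": 0}]}}

```text
clock: 4.23
ee_pos: [0.5823, -0.0767, 0.148]
tcp_rot: [0.0, 0.687, 0.726, -0.0]
wrist_force: [-7.8, 0.1, 15.0]
finger_gap: 0.0368
```

Run:
```python
from h import *
p,Rc,s=pose();print(p,s["finger_gap"],s["wrist_force"])
T=case(-.094,0,.130); pt=Rc.inv().apply(T-p); print('pivot in tool',pt)
# cover pitch: tab end up = rotation about case -y
ax=Rc.inv().apply(RC.apply([0,-1,0]))
for deg in (2,3):
    D=R.from_rotvec(ax*np.radians(deg)); print(deg,((pt-D.apply(pt))/.04).round(3),(ax*deg/5).round(3))
f=grab_frame("scene"); save(f,"s3",(190,100,350,290),4)
```

```text
[ 0.58232826 -0.07669157  0.14799203] 0.036766836275019005 [-7.82073025  0.05569026 15.02103246]
pivot in tool [ 0.00071655 -0.14056307  0.01794504]
2 [-0.    -0.018 -0.122] [-0.4  0.   0. ]
3 [-0.    -0.028 -0.183] [-0.6  0.   0. ]
```

View pics/s3.png

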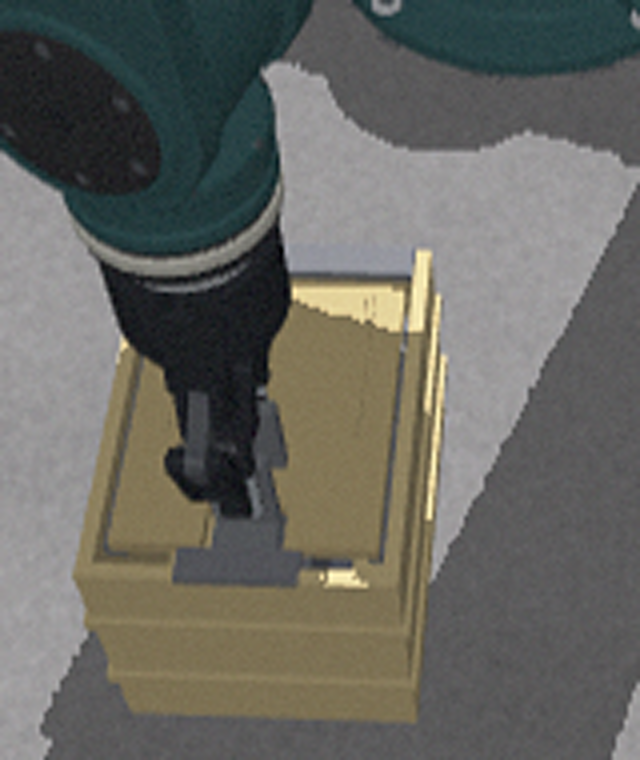

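Call:
{"fn": "move_arm", "kwargs": {"moves": [{"delta_pos": [0, -0.01, -0.06], "rotation": [-0.2, 0, 0], "grip": 0}, {"delta_pos": [0, -0.02, -0.12], "rotation": [-0.4, 0, 0], "grip": 0}, {"delta_pos": [0, -0.02, -0.12], "rotation": [-0.4, 0, 0], "grip": 0}]}}

```text
clock: 4.53
ee_pos: [0.5803, -0.0765, 0.1585]
tcp_rot: [0.03, 0.687, 0.726, 0.032]
wrist_force: [0.4, 0.7, -3.7]
finger_gap: 0.0368
```

Call:
{"fn": "move_arm", "kwargs": {"moves": [{"delta_pos": [0, -0.02, -0.12], "rotation": [-0.4, 0, 0], "grip": 0}, {"delta_pos": [0, -0.02, -0.12], "rotation": [-0.4, 0, 0], "grip": 0}, {"delta_pos": [0, -0.02, -0.12], "rotation": [-0.4, 0, 0], "grip": 0}, {"delta_pos": [0, 0, 0], "rotation": [0, 0, 0], "grip": 0}, {"delta_pos": [0, 0, 0], "rotation": [0, 0, 0], "grip": 0}]}}

```text
clock: 4.95
ee_pos: [0.5757, -0.0768, 0.1729]
tcp_rot: [0.066, 0.684, 0.723, 0.069]
wrist_force: [1.2, 0.3, -3.5]
finger_gap: 0.0365
```

Run:
```python
from h import *
p,Rc,s=pose();print(p,Rc.apply([0,0,1]),s["finger_gap"],s["wrist_force"])
f=grab_frame("scene"); save(f,"s4",(190,100,350,290),4)
f=grab_frame("side"); save(f,"d4",(200,160,440,360),3)
```

```text
[ 0.57566548 -0.07683337  0.17288189] [ 0.18982394  0.01044609 -0.98176257] 0.036456546053238226 [ 1.17453287  0.30103747 -3.49921614]
```

View pics/s4.png

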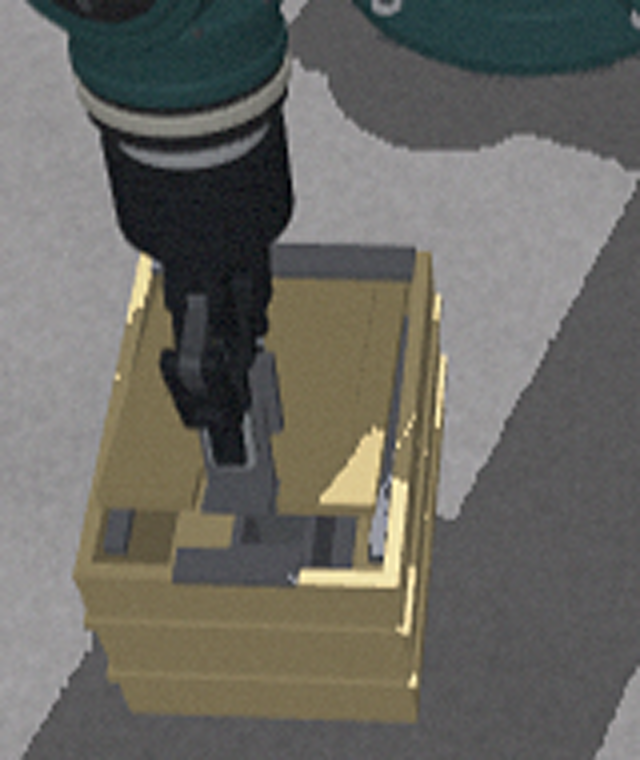

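View pics/d4.png

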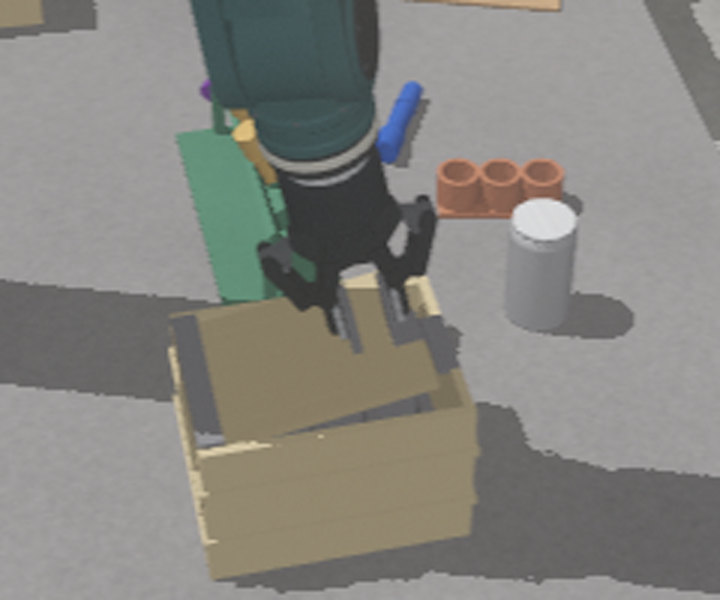

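The cover has pivoted up about 0.19 rad with its tail still under the keeper (upper left of the side crop). Now I draw it out along +y and lift it.

Call:
{"fn": "move_arm", "kwargs": {"moves": [{"delta_pos": [0, 0.15, -0.01], "rotation": [0, 0, 0], "grip": 0}, {"delta_pos": [0, 0.2, -0.01], "rotation": [0, 0, 0], "grip": 0}, {"delta_pos": [0, 0.2, -0.02], "rotation": [0, 0, 0], "grip": 0}, {"delta_pos": [0, 0.15, -0.02], "rotation": [0, 0, 0], "grip": 0}, {"delta_pos": [0, 0, 0], "rotation": [0, 0, 0], "grip": 0}]}}

```text
clock: 5.47
ee_pos: [0.6049, -0.0754, 0.1807]
tcp_rot: [0.066, 0.684, 0.723, 0.07]
wrist_force: [-0.3, 0.2, -4.6]
finger_gap: 0.0366
```

Call:
{"fn": "move_arm", "kwargs": {"moves": [{"delta_pos": [0, 0.02, -0.3], "rotation": [0, 0, 0], "grip": 0}, {"delta_pos": [0, 0, -0.5], "rotation": [0, 0, 0], "grip": 0}, {"delta_pos": [0, 0, -0.5], "rotation": [0, 0, 0], "grip": 0}, {"delta_pos": [0, 0, -0.5], "rotation": [0, 0, 0], "grip": 0}, {"delta_pos": [0, 0, -0.5], "rotation": [0, 0, 0], "grip": 0}, {"delta_pos": [0, 0, -0.3], "rotation": [0, 0, 0], "grip": 0}]}}

```text
clock: 5.97
ee_pos: [0.5842, -0.0765, 0.2849]
tcp_rot: [0.067, 0.684, 0.723, 0.07]
wrist_force: [0.0, -0.4, -4.2]
finger_gap: 0.037
```

Run:
```python
from h import *
p,Rc,s=pose();print(p,Rc.apply([0,0,1]),s["finger_gap"],s["wrist_force"])
f=grab_frame("side"); save(f,"d5",(200,100,440,360),2.3)
steps([.50,-.28,.23],Ry(3),10)
```

```text
[ 0.5842371  -0.07647701  0.28485609] [ 0.19213899  0.01003415 -0.98131642] 0.037018898926447434 [ 0.03640081 -0.44266115 -4.20459718]
[-0.5, -0.26, 0.09] [0.22, 0.0, 0.0]
[-0.5, -0.26, 0.1] [0.22, 0.0, 0.0]
[-0.5, -0.26, 0.1] [0.22, 0.0, 0.0]
[-0.5, -0.26, 0.11] [0.22, 0.0, 0.0]
[-0.5, -0.25, 0.11] [0.22, 0.0, 0.0]
[-0.5, -0.25, 0.12] [0.22, 0.0, 0.0]
[-0.5, -0.25, 0.12] [0.22, 0.0, 0.0]
[-0.5, -0.25, 0.13] [0.22, 0.0, 0.0]
[-0.5, -0.24, 0.13] [0.22, 0.0, 0.0]
[-0.5, -0.24, 0.14] [0.22, 0.0, 0.0]
```

View pics/d5.png

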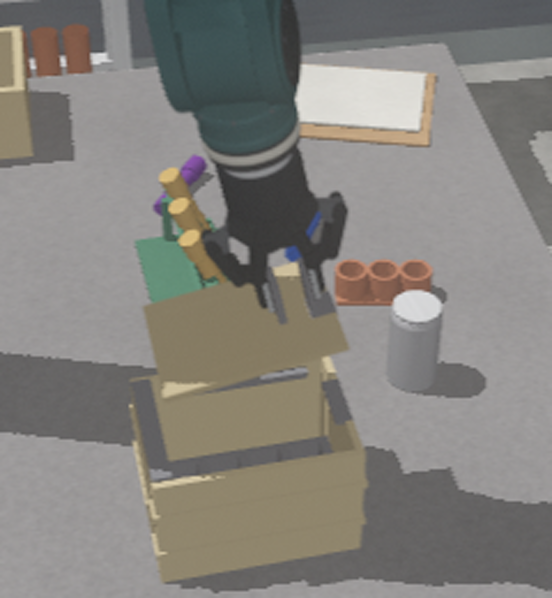

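Call:
{"fn": "move_arm", "kwargs": {"moves": [{"delta_pos": [-0.5, -0.26, 0.0], "rotation": [0, 0, 0], "grip": 0}, {"delta_pos": [-0.6, -0.26, 0.0], "rotation": [0, 0, 0], "grip": 0}, {"delta_pos": [-0.7, -0.26, 0.0], "rotation": [0.2, 0, 0], "grip": 0}, {"delta_pos": [-0.7, -0.26, 0.1], "rotation": [0.4, 0, 0], "grip": 0}, {"delta_pos": [-0.7, -0.25, 0.1], "rotation": [0.4, 0, 0], "grip": 0}, {"delta_pos": [-0.7, -0.25, 0.2], "rotation": [0.4, 0, 0], "grip": 0}, {"delta_pos": [-0.6, -0.25, 0.3], "rotation": [0.4, 0, 0], "grip": 0}, {"delta_pos": [-0.5, -0.25, 0.4], "rotation": [0.42, 0, 0], "grip": 0}]}}

```text
clock: 6.68
ee_pos: [0.518, -0.2824, 0.227]
tcp_rot: [-0.001, 0.688, 0.726, -0.001]
wrist_force: [0.5, -0.0, -3.7]
finger_gap: 0.0363
```

Call:
{"fn": "move_arm", "kwargs": {"moves": [{"delta_pos": [-0.1, -0.2, 0.5], "rotation": [0, 0, 0], "grip": 0}, {"delta_pos": [0, 0, 0.5], "rotation": [0, 0, 0], "grip": 0}, {"delta_pos": [0, 0, 0], "rotation": [0, 0, 0], "grip": 0}, {"delta_pos": [0, 0, 0], "rotation": [0, 0, 0], "grip": 0}]}}

```text
clock: 7.02
ee_pos: [0.51, -0.2844, 0.187]
tcp_rot: [-0.002, 0.687, 0.726, -0.001]
wrist_force: [0.6, 0.6, -3.4]
finger_gap: 0.0369
```

Run:
```python
from h import *
p,Rc,s=pose();print(p,Rc.apply([0,0,1]),s["finger_gap"],s["wrist_force"])
print(plan([.50,-.285,.017],Ry(3)))
f=grab_frame("side"); save(f,"d6",(160,150,480,450),2); P,ok=cloud(f)
f=grab_frame("scene"); save(f,"s6",(100,120,380,340),2.5)
```

```text
[ 0.50995183 -0.28442396  0.18703891] [-0.00326577  0.0013081  -0.99999381] 0.03687243048906097 [ 0.57672502  0.58279922 -3.35605451]
(array([-0.007, -0.236,  4.252]), array([-0.037, -0.017,  0.033]))
```

View pics/d6.png

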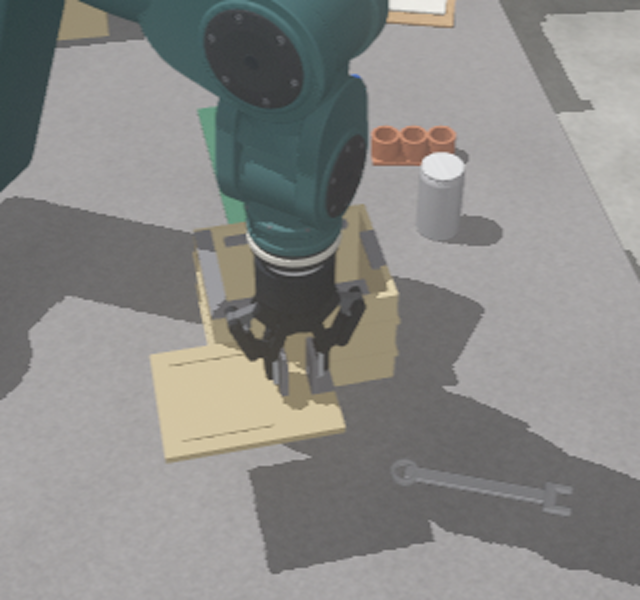

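View pics/s6.png

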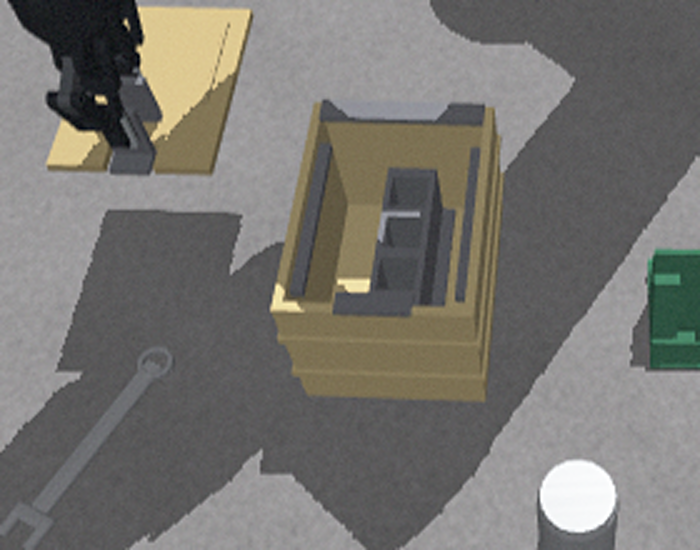

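Call:
{"fn": "move_arm", "kwargs": {"moves": [{"delta_pos": [0, -0.04, 0.4], "rotation": [-0.04, -0.02, 0.03], "grip": 0}, {"delta_pos": [0, -0.1, 0.7], "rotation": [0, 0, 0], "grip": 0}, {"delta_pos": [0, -0.1, 0.8], "rotation": [0, 0, 0], "grip": 0}, {"delta_pos": [0, 0, 0.8], "rotation": [0, 0, 0], "grip": 0}, {"delta_pos": [0, 0, 0.7], "rotation": [0, 0, 0], "grip": 0}, {"delta_pos": [0, 0, 0.4], "rotation": [0, 0, 0], "grip": 0}, {"delta_pos": [0, 0, 0.15], "rotation": [0, 0, 0], "grip": 0}, {"delta_pos": [0, 0, 0.1], "rotation": [0, 0, 0], "grip": 0}]}}

```text
clock: 7.78
ee_pos: [0.5016, -0.2857, 0.0261]
tcp_rot: [0.002, 0.688, 0.726, 0.0]
wrist_force: [-0.1, 0.3, -3.5]
finger_gap: 0.0367
```

Call:
{"fn": "move_arm", "kwargs": {"moves": [{"delta_pos": [0, 0, 0.05], "rotation": [0, 0, 0], "grip": 0}, {"delta_pos": [0, 0, 0.05], "rotation": [0, 0, 0], "grip": 0}]}}

```text
clock: 7.95
ee_pos: [0.5019, -0.2862, 0.023]
tcp_rot: [0.002, 0.688, 0.726, 0.0]
wrist_force: [0.4, -0.3, -4.0]
finger_gap: 0.0367
```

Call:
{"fn": "move_arm", "kwargs": {"moves": [{"delta_pos": [0, 0, 0.05], "rotation": [0, 0, 0], "grip": 0}, {"delta_pos": [0, 0, 0.04], "rotation": [0, 0, 0], "grip": 0}, {"delta_pos": [0, 0, 0], "rotation": [0, 0, 0], "grip": 0}]}}

```text
clock: 8.2
ee_pos: [0.5012, -0.2857, 0.0184]
tcp_rot: [0.002, 0.688, 0.725, 0.0]
wrist_force: [0.4, -0.8, -2.9]
finger_gap: 0.0367
```

Call:
{"fn": "move_arm", "kwargs": {"moves": [{"delta_pos": [0, 0, 0.03], "rotation": [0, 0, 0], "grip": 0}, {"delta_pos": [0, 0, 0], "rotation": [0, 0, 0], "grip": 0}, {"delta_pos": [0, 0, 0], "rotation": [0, 0, 0], "grip": 0}]}}

```text
clock: 8.45
ee_pos: [0.5011, -0.2858, 0.0181]
tcp_rot: [0.002, 0.688, 0.725, 0.0]
wrist_force: [-5.4, 2.0, 12.8]
finger_gap: 0.037
```

Call:
{"fn": "move_arm", "kwargs": {"moves": [{"delta_pos": [0, 0, 0], "rotation": [0, 0, 0], "grip": 0.5}, {"delta_pos": [0, 0, 0], "rotation": [0, 0, 0], "grip": 0.7}, {"delta_pos": [0, 0, 0], "rotation": [0, 0, 0], "grip": 1}, {"delta_pos": [0, 0, 0], "rotation": [0, 0, 0], "grip": 1}, {"delta_pos": [0, 0, 0], "rotation": [0, 0, 0], "grip": 1}, {"delta_pos": [0, 0, 0], "rotation": [0, 0, 0], "grip": 1}, {"delta_pos": [0, 0, 0], "rotation": [0, 0, 0], "grip": 1}]}}

```text
clock: 9.03
ee_pos: [0.501, -0.2856, 0.0169]
tcp_rot: [0.001, 0.688, 0.726, 0.0]
wrist_force: [0.1, -0.1, -0.4]
finger_gap: 0.0853
```

Call:
{"fn": "move_arm", "kwargs": {"moves": [{"delta_pos": [0, 0, -0.3], "rotation": [0, 0, 0], "grip": 1}, {"delta_pos": [0, 0, -0.7], "rotation": [0, 0, 0], "grip": 1}, {"delta_pos": [0, 0, -1], "rotation": [0, 0, 0], "grip": 1}, {"delta_pos": [0, 0, -1], "rotation": [0, 0, 0], "grip": 1}, {"delta_pos": [0, 0, -1], "rotation": [0, 0, 0], "grip": 1}, {"delta_pos": [0, 0, -1], "rotation": [0, 0, 0], "grip": 1}, {"delta_pos": [0, 0, -1], "rotation": [0, 0, 0], "grip": 1}]}}

```text
clock: 9.62
ee_pos: [0.5001, -0.2848, 0.2591]
tcp_rot: [0.001, 0.688, 0.726, 0.0]
wrist_force: [1.2, -0.8, -0.6]
finger_gap: 0.0856
```

Run:
```python
from h import *
p,Rc,s=pose();print(p,Rc.apply([0,0,1]),s["finger_gap"],s["wrist_force"],s["joint_positions"].round(2))
for n in["side","scene"]:
    f=grab_frame(n); save(f,n+"7"); P,ok=cloud(f)
    m=ok&(P[...,0]>.32)&(P[...,0]<.6)&(P[...,1]>-.4)&(P[...,1]<-.18)&(P[...,2]>.004)&(P[...,2]<.012)
    print(n,np.percentile(P[m][:,2],[5,50,95]),rect(P[m][:,:2]))
```

```text
[ 0.50007452 -0.28484656  0.25911769] [ 0.00206418 -0.00185877 -0.99999614] 0.0856442255314624 [ 1.15173889 -0.82572187 -0.59210403] [-0.66  0.34  0.15  1.37 -0.    0.86]
side [0.00440807 0.00757498 0.01091376] ((459.8733825683594, -290.6226806640625), (279.0193176269531, 217.99417114257812), 0.012841303832828999)
scene [0.00491491 0.00757224 0.0103848 ] ((458.1102600097656, -307.40869140625), (182.24241638183594, 259.5377197265625), 89.84928131103516)
```

View pics/scene7.png

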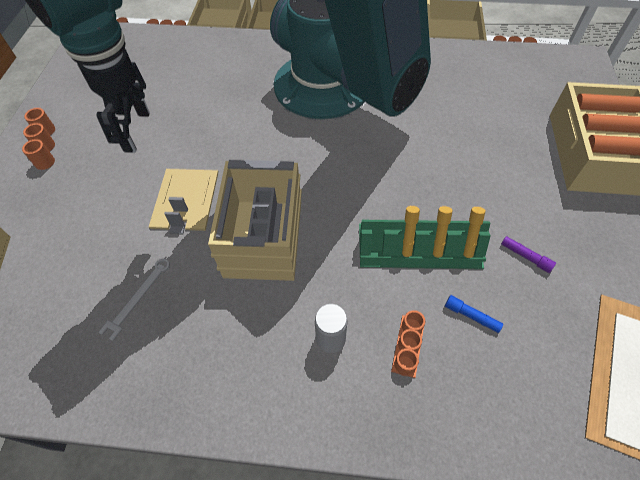

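```bash
cat > sp.py <<'E'
from h import *
from scipy.optimize import least_squares
def spindles(names=("scene","side")):
    a=np.array([-np.sin(.4)*np.cos(np.radians(4.66)),-np.sin(.4)*np.sin(np.radians(4.66)),np.cos(.4)])
    e1=np.array([-np.sin(np.radians(4.66)),np.cos(np.radians(4.66)),0]); e2=np.cross(a,e1)
    for n in names:
        f=grab_frame(n);P,ok=cloud(f);H=hsv(f)
        b=ok&(P[...,2]>.05)&(H[...,1]>100)&(H[...,0]>12)&(H[...,0]<28)&(P[...,0]>.4)&(P[...,0]<.62)&(P[...,1]>.18)&(P[...,1]<.43)&(P[...,2]<.2)
        for y0 in (.241,.306,.371):
            q=P[b&(abs(P[...,1]-y0)<.025)]
            if len(q)<60: print(n,y0,'none',len(q));continue
            O=np.array([.53,y0,.09]);d=q-O; t=d@a;u=d@e1;w=d@e2
            tt=np.percentile(t,99)
            hd=(t<tt-.004)&(t>tt-.026)
            r=least_squares(lambda c:np.hypot(u[hd]-c[0],w[hd]-c[1])-.014,[0,0],loss='soft_l1',f_scale=.001)
            top=O+tt*a+r.x[0]*e1+r.x[1]*e2
            print(n,y0,hd.sum(),'top',top.round(4),'foot',(top-.115*a).round(4),'rms',np.std(r.fun).round(4))
E
python3 - <<'E'
from sp import *
spindles()
for n in["scene","side"]:
    f=grab_frame(n);P,ok=cloud(f);Q=(P-C)@RC.as_matrix()
    m=ok&(abs(Q[...,0])<.1)&(abs(Q[...,1])<.07)&(Q[...,2]>.062)&(Q[...,2]<.076)
    print(n,m.sum(),np.percentile(Q[m],[1,99],axis=0))
E
```

```text
scene 0.241 122 top [0.5142 0.2407 0.1293] foot [0.5588 0.2444 0.0233] rms 0.0011
scene 0.306 130 top [0.5091 0.3066 0.1292] foot [0.5537 0.3102 0.0232] rms 0.0011
scene 0.371 120 top [0.5038 0.3724 0.1292] foot [0.5485 0.376  0.0232] rms 0.0012
side 0.241 none 0
side 0.306 none 0
side 0.371 none 0
scene 895 [[-0.09902216 -0.06971134  0.0622034 ]
 [ 0.04832768  0.04677121  0.07548223]]
side 284 [[-0.06428938 -0.00426923  0.06230603]
 [ 0.09840008  0.06980362  0.07530534]]
```

Run:
```python
from h import *
steps(case(.0,0,.27),Ry(93.2),19)
```

```text
[0.27, 0.06, -0.02] [-0.0, 0.0, -0.95]
[0.26, 0.08, -0.02] [-0.0, 0.0, -0.95]
[0.25, 0.1, -0.02] [-0.0, 0.0, -0.95]
[0.25, 0.13, -0.02] [-0.0, 0.0, -0.95]
[0.23, 0.15, -0.02] [-0.0, 0.0, -0.95]
[0.22, 0.16, -0.02] [-0.0, 0.0, -0.95]
[0.21, 0.18, -0.02] [-0.0, 0.0, -0.95]
[0.19, 0.2, -0.02] [-0.0, 0.0, -0.95]
[0.17, 0.21, -0.02] [-0.0, 0.0, -0.95]
[0.16, 0.23, -0.02] [-0.0, 0.0, -0.95]
[0.14, 0.24, -0.02] [-0.0, 0.0, -0.95]
[0.12, 0.25, -0.02] [-0.0, 0.0, -0.95]
[0.1, 0.26, -0.02] [-0.0, 0.0, -0.95]
[0.07, 0.27, -0.02] [-0.0, 0.0, -0.95]
[0.05, 0.27, -0.02] [-0.0, 0.0, -0.95]
[0.03, 0.27, -0.02] [-0.0, 0.0, -0.95]
[0.01, 0.28, -0.02] [-0.0, 0.0, -0.95]
[-0.02, 0.28, -0.02] [-0.0, 0.0, -0.95]
[-0.04, 0.27, -0.02] [-0.0, 0.0, -0.95]
```

Call:
{"fn": "move_arm", "kwargs": {"moves": [{"delta_pos": [0.27, 0.06, -0.02], "rotation": [0, 0, -0.95], "grip": 1}, {"delta_pos": [0.26, 0.08, -0.02], "rotation": [0, 0, -0.95], "grip": 1}, {"delta_pos": [0.25, 0.1, -0.02], "rotation": [0, 0, -0.95], "grip": 1}, {"delta_pos": [0.25, 0.13, -0.02], "rotation": [0, 0, -0.95], "grip": 1}, {"delta_pos": [0.23, 0.15, -0.02], "rotation": [0, 0, -0.95], "grip": 1}, {"delta_pos": [0.22, 0.16, -0.02], "rotation": [0, 0, -0.95], "grip": 1}, {"delta_pos": [0.21, 0.18, -0.02], "rotation": [0, 0, -0.95], "grip": 1}, {"delta_pos": [0.19, 0.2, -0.02], "rotation": [0, 0, -0.95], "grip": 1}]}}

```text
clock: 10.58
ee_pos: [0.5149, -0.1977, 0.2617]
tcp_rot: [-0.0, 0.413, 0.911, -0.0]
wrist_force: [0.3, 0.4, 0.0]
finger_gap: 0.0853
```

Call:
{"fn": "move_arm", "kwargs": {"moves": [{"delta_pos": [0.17, 0.21, -0.02], "rotation": [0, 0, -0.95], "grip": 1}, {"delta_pos": [0.16, 0.23, -0.02], "rotation": [0, 0, -0.95], "grip": 1}, {"delta_pos": [0.14, 0.24, -0.02], "rotation": [0, 0, -0.95], "grip": 1}, {"delta_pos": [0.12, 0.25, -0.02], "rotation": [0, 0, -0.95], "grip": 1}, {"delta_pos": [0.1, 0.26, -0.02], "rotation": [0, 0, -0.95], "grip": 1}, {"delta_pos": [0.07, 0.27, -0.02], "rotation": [0, 0, -0.95], "grip": 1}, {"delta_pos": [0.05, 0.27, -0.02], "rotation": [0, 0, -0.95], "grip": 1}, {"delta_pos": [0.03, 0.27, -0.02], "rotation": [0, 0, -0.95], "grip": 1}]}}

```text
clock: 11.25
ee_pos: [0.5296, -0.1106, 0.268]
tcp_rot: [-0.0, 0.094, 0.996, -0.0]
wrist_force: [-0.1, -0.0, -0.4]
finger_gap: 0.0854
```

Call:
{"fn": "move_arm", "kwargs": {"moves": [{"delta_pos": [0.01, 0.28, -0.02], "rotation": [0, 0, -0.95], "grip": 1}, {"delta_pos": [-0.02, 0.28, -0.02], "rotation": [0, 0, -0.95], "grip": 1}, {"delta_pos": [-0.04, 0.27, -0.02], "rotation": [0, 0, -0.95], "grip": 1}, {"delta_pos": [0, 0, 0], "rotation": [0, 0, 0], "grip": 1}, {"delta_pos": [0, 0, 0], "rotation": [0, 0, 0], "grip": 1}]}}

```text
clock: 11.67
ee_pos: [0.5354, -0.0782, 0.2708]
tcp_rot: [0.0, -0.028, 1.0, -0.001]
wrist_force: [-0.2, -1.1, -0.3]
finger_gap: 0.0852
```

Run:
```python
from h import *
p,Rc,s=pose();print(p,s["joint_positions"].round(2))
f=grab_frame("wrist"); save(f,"w8");P,ok=cloud(f);Q=(P-C)@RC.as_matrix()
m=ok&(abs(Q[...,0])<.1)&(abs(Q[...,1])<.07)&(Q[...,2]>.064)&(Q[...,2]<.074)
print(m.sum(),np.percentile(Q[m],[1,50,99],axis=0).round(4),rect(Q[m][:,:2]))
for x in (-.066,-.022,.022,.066): print(x,proj(f,case(x,0,.01)).round(0),proj(f,case(x,0,.07)).round(0))
```

```text
[ 0.53538298 -0.07818425  0.27078533] [-0.3   0.28  0.09  1.37 -0.   -0.35]
6052 [[-0.0846 -0.0585  0.0643]
 [ 0.0051  0.002   0.07  ]
 [ 0.0973  0.0692  0.0734]] ((6.221160888671875, -0.13703155517578125), (139.30584716796875, 183.18948364257812), 89.92967224121094)
-0.066 [[316. 121.]] [[316. 124.]]
-0.022 [[316. 167.]] [[316. 178.]]
0.022 [[316. 211.]] [[316. 228.]]
0.066 [[316. 251.]] [[316. 274.]]
```

View pics/w8.png

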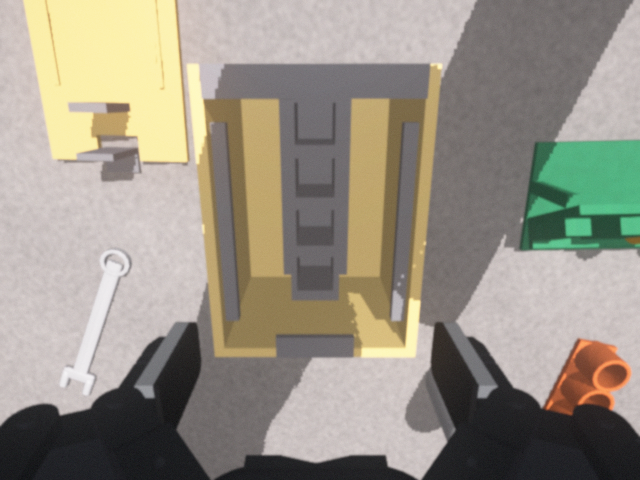

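The basket rims match the predicted cell centres: column 316, rows 124, 178, 228 and 274. Next is spindle A.

```bash
cat >> sp.py <<'E'
A=np.array([-np.sin(.4)*np.cos(np.radians(4.66)),-np.sin(.4)*np.sin(np.radians(4.66)),np.cos(.4)])
E1=np.array([-np.sin(np.radians(4.66)),np.cos(np.radians(4.66)),0])
RS=R.from_matrix(np.stack([np.cross(E1,-A),E1,-A],1))
TOP={'a':np.array([.5142,.2407,.1293]),'b':np.array([.5091,.3066,.1292]),'c':np.array([.5038,.3724,.1292])}
E
python3 - <<'E'
from sp import *
steps(TOP['a']+.045*A,RS,12)
E
```

```text
[0.04, 0.67, 0.21] [-0.01, -0.38, -0.02]
[0.05, 0.67, 0.21] [-0.01, -0.38, -0.02]
[0.06, 0.67, 0.21] [-0.01, -0.38, -0.02]
[0.06, 0.67, 0.2] [-0.01, -0.38, -0.02]
[0.07, 0.67, 0.2] [-0.01, -0.38, -0.02]
[0.07, 0.67, 0.2] [-0.01, -0.38, -0.02]
[0.08, 0.67, 0.2] [-0.01, -0.38, -0.02]
[0.08, 0.67, 0.2] [-0.01, -0.38, -0.02]
[0.09, 0.67, 0.19] [-0.01, -0.38, -0.02]
[0.09, 0.67, 0.19] [-0.01, -0.38, -0.02]
[0.1, 0.67, 0.19] [-0.01, -0.38, -0.02]
[0.1, 0.67, 0.19] [-0.01, -0.38, -0.02]
```

Call:
{"fn": "move_arm", "kwargs": {"moves": [{"delta_pos": [0.04, 0.67, 0.1], "rotation": [0, -0.38, -0.02], "grip": 0.55}, {"delta_pos": [0.05, 0.67, 0.1], "rotation": [0, -0.38, -0.02], "grip": 0.55}, {"delta_pos": [0.06, 0.67, 0.1], "rotation": [0, -0.38, -0.02], "grip": 0.55}, {"delta_pos": [0.06, 0.67, 0.1], "rotation": [0, -0.38, -0.02], "grip": 0.55}, {"delta_pos": [0.07, 0.67, 0.1], "rotation": [0, -0.38, -0.02], "grip": 0.55}, {"delta_pos": [0.07, 0.67, 0.2], "rotation": [0, -0.38, -0.02], "grip": 0.55}, {"delta_pos": [0.08, 0.67, 0.2], "rotation": [0, -0.38, -0.02], "grip": 0.55}, {"delta_pos": [0.08, 0.67, 0.2], "rotation": [0, -0.38, -0.02], "grip": 0.55}]}}

```text
clock: 12.38
ee_pos: [0.5078, 0.1349, 0.2246]
tcp_rot: [0.134, -0.034, 0.99, 0.003]
wrist_force: [1.6, -0.1, -0.1]
finger_gap: 0.047
```

Call:
{"fn": "move_arm", "kwargs": {"moves": [{"delta_pos": [0.09, 0.67, 0.2], "rotation": [0, -0.38, -0.02], "grip": 0.55}, {"delta_pos": [0.09, 0.67, 0.2], "rotation": [0, -0.38, -0.02], "grip": 0.55}, {"delta_pos": [0.1, 0.67, 0.2], "rotation": [0, -0.38, -0.02], "grip": 0.55}, {"delta_pos": [0.1, 0.67, 0.2], "rotation": [0, -0.38, -0.02], "grip": 0.55}, {"delta_pos": [0, 0, 0], "rotation": [0, 0, 0], "grip": 0.55}, {"delta_pos": [0, 0, 0], "rotation": [0, 0, 0], "grip": 0.55}]}}

```text
clock: 12.88
ee_pos: [0.4949, 0.2412, 0.1885]
tcp_rot: [0.198, -0.039, 0.98, 0.005]
wrist_force: [0.6, -0.6, 0.1]
finger_gap: 0.047
```

Run:
```python
from sp import *
p,Rc,s=pose();print(p,s["finger_gap"])
print('pre',plan(TOP['a']+.045*A,RS)); print('grasp',plan(TOP['a']-.031*A,RS))
f=grab_frame("wrist"); save(f,"w9")
```

```text
[0.49494612 0.24119265 0.1885397 ] 0.046997598079303475
pre (array([ 0.135, -0.049,  0.426]), array([-0.081, -0.025, -0.013]))
grasp (array([ 0.131, -0.035,  2.326]), array([-0.081, -0.025, -0.013]))
```

View pics/w9.png

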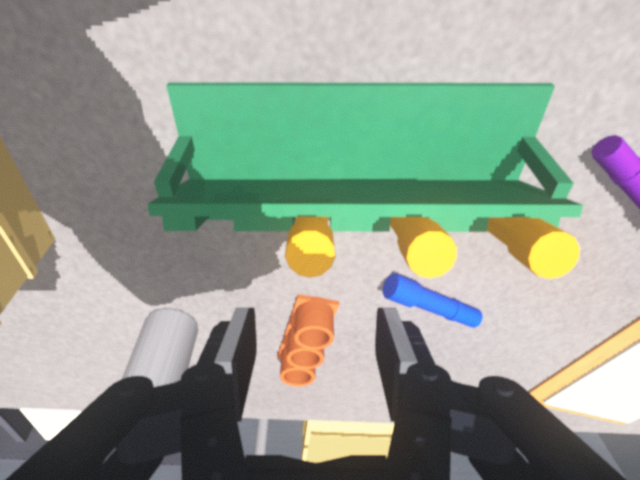

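Call:
{"fn": "move_arm", "kwargs": {"moves": [{"delta_pos": [0.07, -0.02, 0.2], "rotation": [-0.08, -0.02, -0.01], "grip": 0.55}, {"delta_pos": [0.06, -0.02, 0.3], "rotation": [0, 0, 0], "grip": 0.55}, {"delta_pos": [0, 0, 0.5], "rotation": [0, 0, 0], "grip": 0.55}, {"delta_pos": [0, 0, 0.5], "rotation": [0, 0, 0], "grip": 0.55}, {"delta_pos": [0, 0, 0.4], "rotation": [0, 0, 0], "grip": 0.55}, {"delta_pos": [0, 0, 0.3], "rotation": [0, 0, 0], "grip": 0.55}, {"delta_pos": [0, 0, 0.13], "rotation": [0, 0, 0], "grip": 0.55}, {"delta_pos": [0, 0, 0], "rotation": [0, 0, 0], "grip": 0.55}]}}

```text
clock: 13.6
ee_pos: [0.528, 0.2406, 0.101]
tcp_rot: [0.198, -0.039, 0.979, 0.008]
wrist_force: [0.3, -0.2, 0.4]
finger_gap: 0.0472
```

Run:
```python
from sp import *
p,Rc,s=pose();print(p,s["finger_gap"],s["wrist_force"])
print('grasp',plan(TOP['a']-.031*A,RS))
f=grab_frame("wrist"); save(f,"w10"); f=grab_frame("side"); save(f,"d10",(200,100,440,300),3)
```

```text
[0.52801862 0.24055444 0.10095766] 0.04719194469580427 [ 0.30413332 -0.15796075  0.35911839]
grasp (array([ 0.041,  0.032, -0.012]), array([-0.013, -0.002, -0.029]))
```

View pics/w10.png

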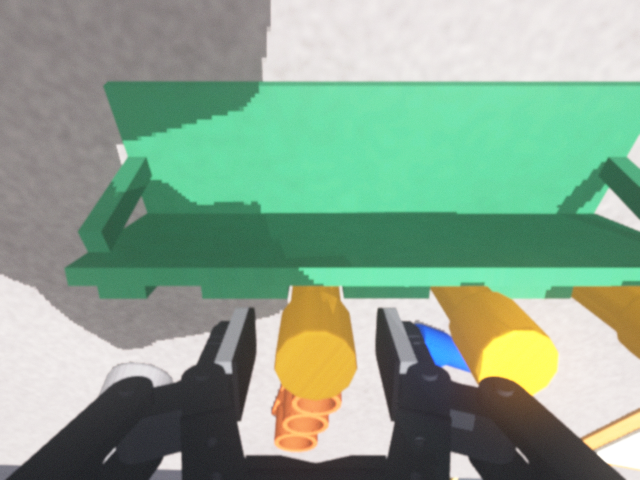

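View pics/d10.png

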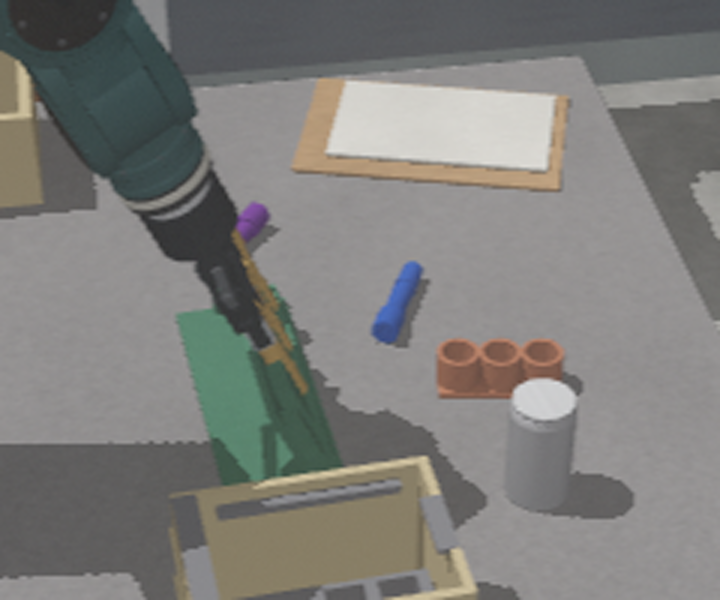

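Call:
{"fn": "move_arm", "kwargs": {"moves": [{"delta_pos": [0.03, 0.03, 0], "rotation": [0, 0, 0], "grip": 0.45}, {"delta_pos": [0, 0, 0], "rotation": [0, 0, 0], "grip": 0.3}, {"delta_pos": [0, 0, 0], "rotation": [0, 0, 0], "grip": 0.1}, {"delta_pos": [0, 0, 0], "rotation": [0, 0, 0], "grip": 0.1}, {"delta_pos": [0, 0, 0], "rotation": [0, 0, 0], "grip": 0.1}]}}

```text
clock: 14.12
ee_pos: [0.5264, 0.2427, 0.1023]
tcp_rot: [0.2, -0.04, 0.979, 0.008]
wrist_force: [-3.2, -3.9, 7.0]
finger_gap: 0.0265
```

Call:
{"fn": "move_arm", "kwargs": {"moves": [{"delta_pos": [0, 0, -0.1], "rotation": [0, 0, 0], "grip": 0.1}, {"delta_pos": [0, 0, -0.3], "rotation": [0, 0, 0], "grip": 0.1}, {"delta_pos": [0, 0, -0.5], "rotation": [0, 0, 0], "grip": 0.1}, {"delta_pos": [0, 0, -0.7], "rotation": [0, 0, 0], "grip": 0.1}, {"delta_pos": [0, 0, -0.7], "rotation": [0, 0, 0], "grip": 0.1}, {"delta_pos": [0, 0, -0.7], "rotation": [0, 0, 0], "grip": 0.1}]}}

```text
clock: 14.62
ee_pos: [0.4783, 0.239, 0.2129]
tcp_rot: [0.199, -0.04, 0.979, 0.008]
wrist_force: [0.6, 1.5, -4.4]
finger_gap: 0.0264
```

Run:
```python
from sp import *
p,Rc,s=pose();print(p,s["finger_gap"],s["wrist_force"],s['joint_positions'].round(2))
f=grab_frame("side"); save(f,"d11",(200,50,440,300),2.4)
f=grab_frame("scene"); save(f,"s11",(200,50,540,300),2.2)
```

```text
[0.47830528 0.23895689 0.2129421 ] 0.02636880093586907 [ 0.55665156  1.50453043 -4.44333111] [ 0.37  0.04 -0.46  0.68 -0.11  0.27]
```

View pics/d11.png

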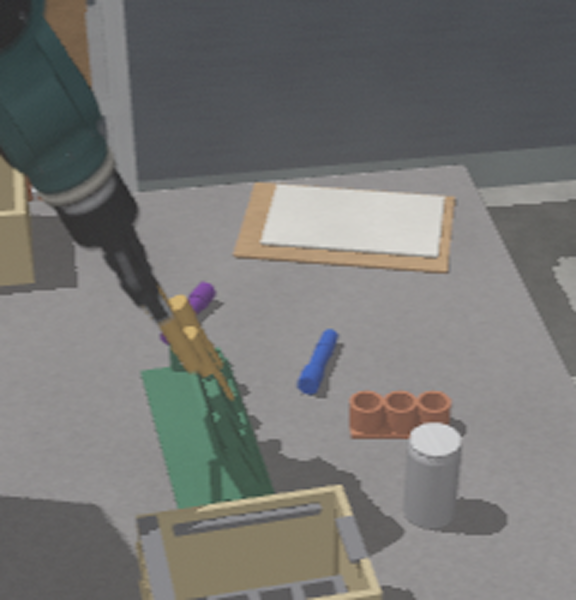

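View pics/s11.png

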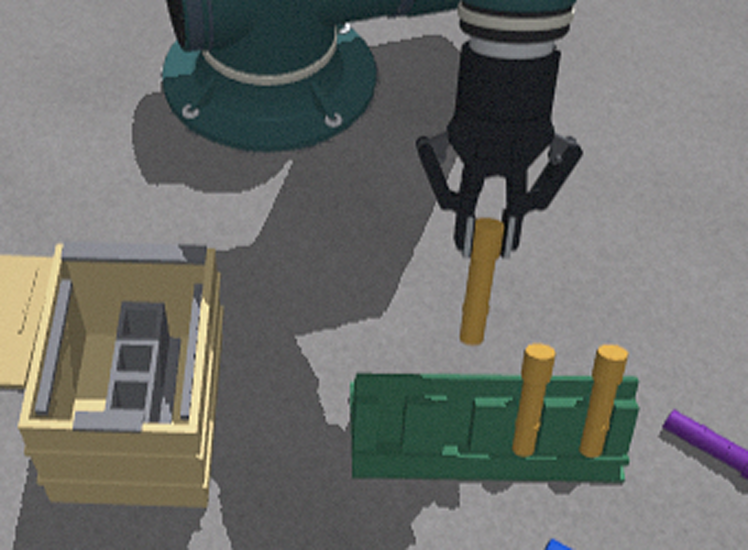

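Run:
```python
from sp import *
steps(case(.066,0,.27),Ry(93.2),12)
```

```text
[-0.23, -0.67, -0.03] [0.01, 0.39, 0.02]
[-0.23, -0.67, -0.03] [0.01, 0.39, 0.02]
[-0.23, -0.67, -0.04] [0.01, 0.39, 0.02]
[-0.23, -0.67, -0.05] [0.01, 0.39, 0.02]
[-0.23, -0.67, -0.05] [0.01, 0.39, 0.02]
[-0.23, -0.67, -0.06] [0.01, 0.39, 0.02]
[-0.23, -0.67, -0.07] [0.01, 0.39, 0.02]
[-0.23, -0.67, -0.08] [0.01, 0.39, 0.02]
[-0.23, -0.67, -0.08] [0.01, 0.39, 0.02]
[-0.22, -0.67, -0.09] [0.01, 0.39, 0.02]
[-0.22, -0.67, -0.1] [0.01, 0.39, 0.02]
[-0.22, -0.67, -0.11] [0.01, 0.39, 0.02]
```

Call:
{"fn": "move_arm", "kwargs": {"moves": [{"delta_pos": [-0.2, -0.3, -0.2], "rotation": [0, 0.3, 0.02], "grip": 0.1}, {"delta_pos": [-0.23, -0.67, -0.1], "rotation": [0, 0.4, 0.02], "grip": 0.1}, {"delta_pos": [-0.23, -0.67, -0.1], "rotation": [0, 0.4, 0.02], "grip": 0.1}, {"delta_pos": [-0.23, -0.67, -0.1], "rotation": [0, 0.4, 0.02], "grip": 0.1}, {"delta_pos": [-0.23, -0.67, -0.05], "rotation": [0, 0.4, 0.02], "grip": 0.1}, {"delta_pos": [-0.23, -0.67, -0.05], "rotation": [0, 0.4, 0.02], "grip": 0.1}, {"delta_pos": [-0.23, -0.67, -0.07], "rotation": [0, 0.4, 0.02], "grip": 0.1}, {"delta_pos": [-0.23, -0.67, -0.08], "rotation": [0, 0.4, 0.02], "grip": 0.1}]}}

```text
clock: 15.38
ee_pos: [0.5545, 0.0431, 0.2595]
tcp_rot: [0.064, -0.034, 0.997, 0.004]
wrist_force: [0.6, 1.8, -2.8]
finger_gap: 0.0263
```

Call:
{"fn": "move_arm", "kwargs": {"moves": [{"delta_pos": [-0.23, -0.67, -0.08], "rotation": [0, 0.4, 0.02], "grip": 0.1}, {"delta_pos": [-0.22, -0.67, -0.08], "rotation": [0, 0.4, 0.02], "grip": 0.1}, {"delta_pos": [-0.22, -0.67, -0.08], "rotation": [0, 0.4, 0.02], "grip": 0.1}, {"delta_pos": [-0.22, -0.67, -0.08], "rotation": [0, 0.4, 0.02], "grip": 0.1}, {"delta_pos": [0, -0.3, 0], "rotation": [0, 0, 0], "grip": 0.1}, {"delta_pos": [0, 0, 0], "rotation": [0, 0, 0], "grip": 0.1}, {"delta_pos": [0, 0, 0], "rotation": [0, 0, 0], "grip": 0.1}]}}

```text
clock: 15.97
ee_pos: [0.5964, -0.0725, 0.274]
tcp_rot: [-0.005, -0.03, 1.0, 0.002]
wrist_force: [0.1, -0.5, -3.7]
finger_gap: 0.0263
```

Run:
```python
from sp import *
p,Rc,s=pose();print(p,s["finger_gap"],s["wrist_force"])
print(plan(case(.066,0,.27),Ry(93.2)))
f=grab_frame("side"); save(f,"d12",(200,50,440,360),1.9)
f=grab_frame("scene"); save(f,"s12",(150,30,400,300),2.2)
```

```text
[ 0.59641819 -0.07249004  0.2740468 ] 0.026341791454034785 [ 0.07950331 -0.48341863 -3.73269415]
(array([-0.129, -0.066,  0.1  ]), array([ 0.058, -0.112,  0.044]))
```

View pics/d12.png

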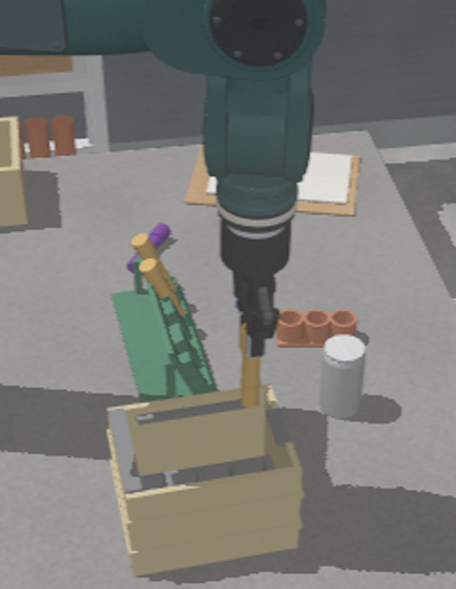

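View pics/s12.png

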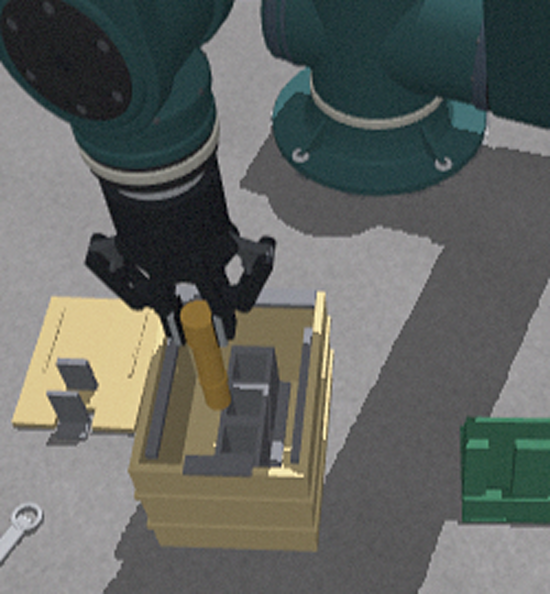

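```bash
cat >> sp.py <<'E'
def held(n="scene"):
    f=grab_frame(n);P,ok=cloud(f);H=hsv(f);p=pose()[0]
    b=ok&(H[...,1]>120)&(H[...,0]>12)&(H[...,0]<24)&(np.hypot(P[...,0]-p[0],P[...,1]-p[1])<.06)&(P[...,2]>p[2]-.1)&(P[...,2]<p[2]+.05)
    k,l,st,c=cv2.connectedComponentsWithStats(b.astype(np.uint8)); i=1+np.argmax(st[1:,4]); q=P[l==i]
    sh=q[q[:,2]<p[2]-.01]
    # median line vs height
    for lo in np.arange(sh[:,2].min(),sh[:,2].max()-.01,.015):
        k=sh[(sh[:,2]>=lo)&(sh[:,2]<lo+.015)]; print(n,round(lo,3),len(k),'mean',(k.mean(0)-[p[0],p[1],0]).round(4),'y range',(k[:,1].min()-p[1]).round(4),(k[:,1].max()-p[1]).round(4))
E
python3 -c "
from sp import *
held()"
```

```text
scene 0.191 58 mean [0.0066 0.0029 0.1984] y range -0.0089 0.0107
scene 0.206 47 mean [0.007  0.0032 0.2132] y range -0.0076 0.0113
scene 0.221 70 mean [0.0066 0.0029 0.2272] y range -0.0121 0.0119
scene 0.236 59 mean [0.007  0.0038 0.2427] y range -0.0074 0.0114
scene 0.251 65 mean [0.0073 0.0032 0.2576] y range -0.0083 0.0111
```

Call:
{"fn": "move_arm", "kwargs": {"moves": [{"delta_pos": [-0.08, -0.04, 0.1], "rotation": [0.06, -0.11, 0.04], "grip": 0.1}, {"delta_pos": [-0.05, -0.03, 0.4], "rotation": [0, 0, 0], "grip": 0.1}, {"delta_pos": [0, 0, 0.6], "rotation": [0, 0, 0], "grip": 0.1}, {"delta_pos": [0, 0, 0.6], "rotation": [0, 0, 0], "grip": 0.1}, {"delta_pos": [0, 0, 0.6], "rotation": [0, 0, 0], "grip": 0.1}, {"delta_pos": [0, 0, 0.3], "rotation": [0, 0, 0], "grip": 0.1}, {"delta_pos": [0, 0, 0], "rotation": [0, 0, 0], "grip": 0.1}, {"delta_pos": [0, 0, 0], "rotation": [0, 0, 0], "grip": 0.1}]}}

```text
clock: 16.78
ee_pos: [0.6016, -0.0743, 0.1712]
tcp_rot: [0.0, -0.029, 1.0, -0.0]
wrist_force: [-0.5, 0.7, -2.0]
finger_gap: 0.0263
```

Run:
```python
from sp import *
p,Rc,s=pose();print(p,s["finger_gap"],s["wrist_force"])
print(plan(case(.066,0,.095),Ry(93.2)))
f=grab_frame("side"); save(f,"d13",(200,150,400,360),2.8)
f=grab_frame("scene"); save(f,"s13",(180,110,330,290),3.3)
```

```text
[ 0.60160907 -0.07428281  0.1711853 ] 0.026312301770503806 [-0.54054894  0.66878585 -2.0372365 ]
(array([-0.   , -0.012,  1.905]), array([-0.01 ,  0.007,  0.022]))
```

View pics/s13.png

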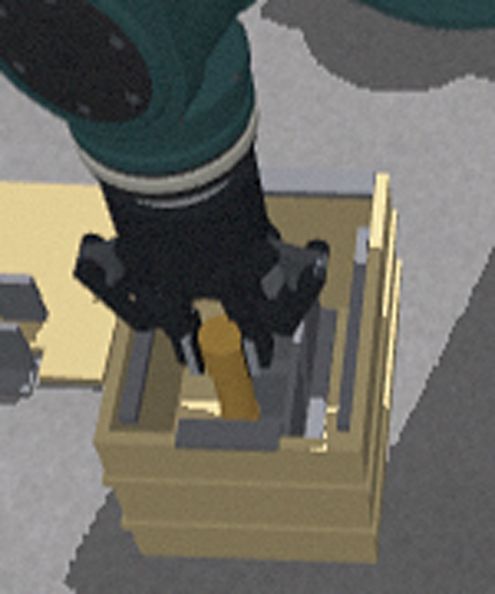

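Run:
```python
from sp import *
p,Rc,s=pose()
for n in("scene","side"):
    f=grab_frame(n);P,ok=cloud(f);d=P-p;Q=d@RC.as_matrix(); g=f["pixels"].max(-1)<75
    m=ok&g&(np.hypot(d[...,0],d[...,1])<.12)&(d[...,2]>-.01)&(d[...,2]<.15)
    for lo in np.arange(-.01,.13,.01):
        k=m&(d[...,2]>=lo)&(d[...,2]<lo+.01)
        if k.sum()>3: print(n,round(lo,2),k.sum(),np.percentile(Q[k][:,1],[0,2,98,100]).round(3),np.percentile(Q[k][:,0],[1,99]).round(3))
```

```text
scene 0.0 11 [-0.022 -0.02   0.027  0.027] [0.005 0.012]
scene 0.01 39 [-0.025 -0.024  0.028  0.028] [-0.007  0.012]
scene 0.02 46 [-0.025 -0.024  0.028  0.028] [-0.009  0.012]
scene 0.03 37 [-0.024 -0.023  0.028  0.028] [-0.009  0.012]
scene 0.04 82 [-0.041 -0.038  0.044  0.045] [-0.008  0.014]
scene 0.05 227 [-0.047 -0.044  0.044  0.047] [-0.011  0.014]
scene 0.06 120 [-0.05  -0.047  0.052  0.054] [-0.01   0.018]
scene 0.07 161 [-0.055 -0.053  0.056  0.058] [-0.007  0.018]
scene 0.08 181 [-0.06  -0.057  0.061  0.065] [0.003 0.018]
scene 0.09 317 [-0.063 -0.062  0.065  0.067] [-0.011  0.02 ]
scene 0.1 257 [-0.06  -0.057  0.061  0.064] [-0.007  0.021]
scene 0.11 74 [-0.04  -0.039  0.043  0.043] [-0.008  0.012]
scene 0.12 24 [-0.013 -0.012  0.039  0.039] [-0.005  0.036]
scene 0.13 159 [-0.03  -0.026  0.039  0.039] [0.    0.038]
side 0.01 13 [-0.027 -0.027 -0.023 -0.023] [-0.003  0.007]
side 0.02 17 [-0.029 -0.029  0.004  0.015] [-0.007  0.006]
side 0.03 4 [-0.028 -0.028  0.013  0.013] [-0.008  0.004]
side 0.04 7 [-0.043 -0.043 -0.023 -0.023] [-0.01  -0.002]
side 0.05 35 [-0.051 -0.049  0.014  0.015] [-0.011  0.011]
side 0.06 45 [-0.056 -0.054  0.013  0.014] [-0.015  0.016]
side 0.07 60 [-0.057 -0.057  0.012  0.014] [-0.016  0.017]
side 0.08 52 [-0.063 -0.062  0.011  0.012] [-0.016  0.02 ]
side 0.09 82 [-0.068 -0.066  0.009  0.01 ] [-0.018  0.019]
side 0.1 60 [-0.064 -0.064 -0.01  -0.005] [-0.018  0.02 ]
side 0.11 46 [-0.043 -0.043 -0.017 -0.015] [-0.018  0.011]
side 0.12 40 [-0.039 -0.039 -0.026 -0.026] [-0.021  0.011]
side 0.13 103 [-0.039 -0.039 -0.011 -0.001] [-0.034  0.031]
```

Call:
{"fn": "move_arm", "kwargs": {"moves": [{"delta_pos": [0, -0.01, 0.3], "rotation": [0, 0, 0.02], "grip": 0.1}, {"delta_pos": [0, 0, 0.4], "rotation": [0, 0, 0], "grip": 0.1}, {"delta_pos": [0, 0, 0.4], "rotation": [0, 0, 0], "grip": 0.1}, {"delta_pos": [0, 0, 0.3], "rotation": [0, 0, 0], "grip": 0.1}, {"delta_pos": [0, 0, 0.2], "rotation": [0, 0, 0], "grip": 0.1}, {"delta_pos": [0, 0, 0.15], "rotation": [0, 0, 0], "grip": 0.1}, {"delta_pos": [0, 0, 0.05], "rotation": [0, 0, 0], "grip": 0.1}, {"delta_pos": [0, 0, 0], "rotation": [0, 0, 0], "grip": 0.1}]}}

```text
clock: 17.65
ee_pos: [0.6021, -0.0753, 0.0992]
tcp_rot: [0.0, -0.028, 1.0, -0.0]
wrist_force: [-0.6, -0.5, -3.4]
finger_gap: 0.0263
```

Call:
{"fn": "move_arm", "kwargs": {"moves": [{"delta_pos": [0, 0, 0.05], "rotation": [0, 0, 0], "grip": 0.1}, {"delta_pos": [0, 0, 0.05], "rotation": [0, 0, 0], "grip": 0.1}, {"delta_pos": [0, 0, 0], "rotation": [0, 0, 0], "grip": 0.1}]}}

```text
clock: 17.9
ee_pos: [0.6032, -0.0756, 0.0967]
tcp_rot: [0.002, -0.028, 1.0, -0.001]
wrist_force: [-1.2, -0.3, 10.2]
finger_gap: 0.0262
```

Call:
{"fn": "move_arm", "kwargs": {"moves": [{"delta_pos": [0, 0, 0], "rotation": [0, 0, 0], "grip": 0.35}, {"delta_pos": [0, 0, 0], "rotation": [0, 0, 0], "grip": 0.45}, {"delta_pos": [0, 0, 0], "rotation": [0, 0, 0], "grip": 0.5}, {"delta_pos": [0, 0, 0], "rotation": [0, 0, 0], "grip": 0.5}, {"delta_pos": [0, 0, -0.3], "rotation": [0, 0, 0], "grip": 0.5}, {"delta_pos": [0, 0, -0.7], "rotation": [0, 0, 0], "grip": 0.5}, {"delta_pos": [0, 0, -1], "rotation": [0, 0, 0], "grip": 0.5}, {"delta_pos": [0, 0, -1], "rotation": [0, 0, 0], "grip": 0.5}]}}

```text
clock: 18.57
ee_pos: [0.6011, -0.075, 0.2161]
tcp_rot: [-0.0, -0.028, 1.0, -0.0]
wrist_force: [2.0, -0.6, -0.2]
finger_gap: 0.0429
```

Call:
{"fn": "move_arm", "kwargs": {"moves": [{"delta_pos": [0, 0, -1], "rotation": [0, 0, 0], "grip": 0.55}, {"delta_pos": [0, 0, 0], "rotation": [0, 0, 0], "grip": 0.55}]}}

```text
clock: 18.73
ee_pos: [0.6038, -0.0756, 0.2626]
tcp_rot: [0.005, -0.028, 1.0, -0.002]
wrist_force: [1.1, -0.6, -0.3]
finger_gap: 0.0466
```

Run:
```python
from sp import *
p,Rc,s=pose();print(p,s["finger_gap"],s["wrist_force"])
f=grab_frame("wrist"); save(f,"w14")
spindles(("scene",))
steps(TOP['b']+.06*A,RS,13)
```

```text
[ 0.60377327 -0.07562281  0.26255098] 0.04659532389120879 [ 1.14359613 -0.56271201 -0.32392708]
scene 0.241 none 0
scene 0.306 127 top [0.5091 0.3065 0.1292] foot [0.5537 0.3101 0.0233] rms 0.001
scene 0.371 131 top [0.5039 0.3722 0.129 ] foot [0.5486 0.3758 0.0231] rms 0.001
[0.18, 0.74, 0.14] [-0.01, -0.35, -0.02]
[0.19, 0.74, 0.13] [-0.01, -0.35, -0.02]
[0.19, 0.74, 0.13] [-0.01, -0.35, -0.02]
[0.19, 0.74, 0.12] [-0.01, -0.35, -0.02]
[0.19, 0.74, 0.11] [-0.01, -0.35, -0.02]
[0.2, 0.74, 0.11] [-0.01, -0.35, -0.02]
[0.2, 0.74, 0.1] [-0.01, -0.35, -0.02]
[0.2, 0.74, 0.1] [-0.01, -0.35, -0.02]
[0.2, 0.74, 0.09] [-0.01, -0.35, -0.02]
[0.2, 0.75, 0.09] [-0.01, -0.35, -0.02]
[0.2, 0.75, 0.08] [-0.01, -0.35, -0.02]
[0.2, 0.75, 0.08] [-0.01, -0.35, -0.02]
[0.2, 0.75, 0.07] [-0.01, -0.35, -0.02]
```

View pics/w14.png

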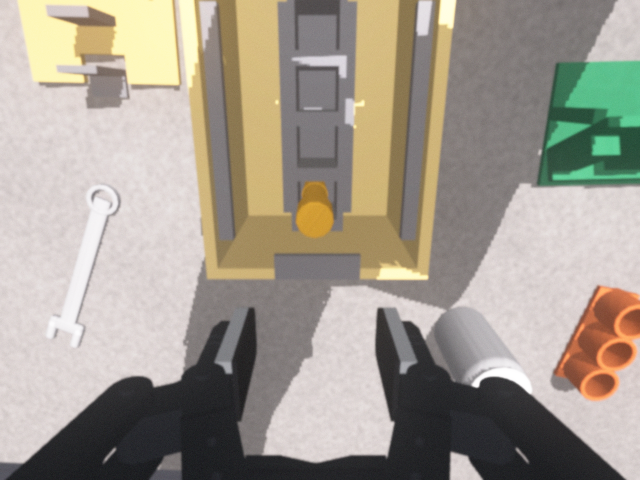

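Spindle A stands in compartment 4, its head at (314,213) in the wrist view. Spindle B is next.

Call:
{"fn": "move_arm", "kwargs": {"moves": [{"delta_pos": [0.18, 0.74, 0.1], "rotation": [0, -0.35, -0.02], "grip": 0.55}, {"delta_pos": [0.19, 0.74, 0.1], "rotation": [0, -0.35, -0.02], "grip": 0.55}, {"delta_pos": [0.19, 0.74, 0.1], "rotation": [0, -0.35, -0.02], "grip": 0.55}, {"delta_pos": [0.19, 0.74, 0.1], "rotation": [0, -0.35, -0.02], "grip": 0.55}, {"delta_pos": [0.19, 0.74, 0.1], "rotation": [0, -0.35, -0.02], "grip": 0.55}, {"delta_pos": [0.2, 0.74, 0.1], "rotation": [0, -0.35, -0.02], "grip": 0.55}, {"delta_pos": [0.2, 0.74, 0.1], "rotation": [0, -0.35, -0.02], "grip": 0.55}, {"delta_pos": [0.2, 0.74, 0.1], "rotation": [0, -0.35, -0.02], "grip": 0.55}]}}

```text
clock: 19.5
ee_pos: [0.5283, 0.1587, 0.2147]
tcp_rot: [0.122, -0.034, 0.992, 0.003]
wrist_force: [1.4, 0.6, 1.1]
finger_gap: 0.0468
```

Call:
{"fn": "move_arm", "kwargs": {"moves": [{"delta_pos": [0.2, 0.74, 0.1], "rotation": [0, -0.35, -0.02], "grip": 0.55}, {"delta_pos": [0.2, 0.75, 0.1], "rotation": [0, -0.35, -0.02], "grip": 0.55}, {"delta_pos": [0.2, 0.75, 0.1], "rotation": [0, -0.35, -0.02], "grip": 0.55}, {"delta_pos": [0.2, 0.75, 0.1], "rotation": [0, -0.35, -0.02], "grip": 0.55}, {"delta_pos": [0.2, 0.75, 0.1], "rotation": [0, -0.35, -0.02], "grip": 0.55}, {"delta_pos": [0, 0, 0], "rotation": [0, 0, 0], "grip": 0.55}, {"delta_pos": [0, 0, 0], "rotation": [0, 0, 0], "grip": 0.55}]}}

```text
clock: 20.08
ee_pos: [0.4851, 0.3051, 0.1828]
tcp_rot: [0.196, -0.04, 0.98, 0.005]
wrist_force: [0.2, -1.3, -0.1]
finger_gap: 0.0472
```

Run:
```python
from sp import *
p,Rc,s=pose();print(p)
print('grasp',plan(TOP['b']-.031*A,RS))
```

```text
[0.48511853 0.30510332 0.1827999 ]
grasp (array([-0.043,  0.003,  2.243]), array([-0.074, -0.058,  0.02 ]))
```

Call:
{"fn": "move_arm", "kwargs": {"moves": [{"delta_pos": [-0.02, 0, 0.2], "rotation": [-0.07, -0.06, 0.02], "grip": 0.55}, {"delta_pos": [-0.02, 0, 0.3], "rotation": [0, 0, 0], "grip": 0.55}, {"delta_pos": [0, 0, 0.5], "rotation": [0, 0, 0], "grip": 0.55}, {"delta_pos": [0, 0, 0.5], "rotation": [0, 0, 0], "grip": 0.55}, {"delta_pos": [0, 0, 0.4], "rotation": [0, 0, 0], "grip": 0.55}, {"delta_pos": [0, 0, 0.24], "rotation": [0, 0, 0], "grip": 0.55}, {"delta_pos": [0, 0, 0.1], "rotation": [0, 0, 0], "grip": 0.55}, {"delta_pos": [0, 0, 0], "rotation": [0, 0, 0], "grip": 0.55}]}}

```text
clock: 20.75
ee_pos: [0.5235, 0.3064, 0.102]
tcp_rot: [0.199, -0.038, 0.979, 0.008]
wrist_force: [-0.4, 0.1, -0.7]
finger_gap: 0.0466
```

Run:
```python
from sp import *
p,Rc,s=pose();print(p,s["wrist_force"])
print('grasp',plan(TOP['b']-.031*A,RS))
f=grab_frame("wrist"); save(f,"w15")
```

```text
[0.52350303 0.30636859 0.10199691] [-0.41446228  0.11821843 -0.72221392]
grasp (array([0.065, 0.035, 0.009]), array([-0.016,  0.017, -0.044]))
```

View pics/w15.png

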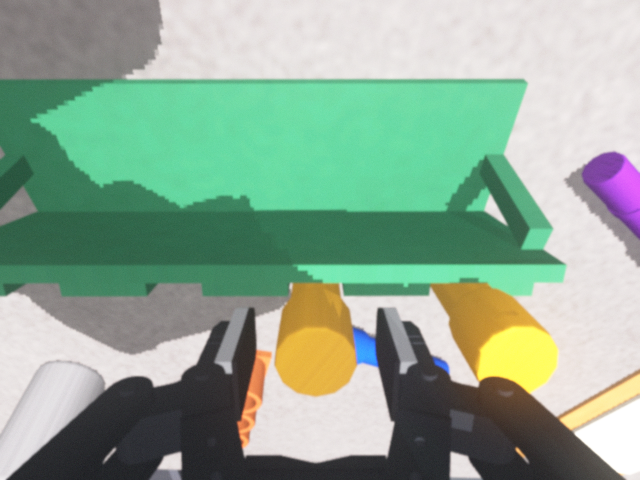

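The view is the same as at the first grasp, with the head centred at (315,345). Closing and lifting.

Call:
{"fn": "move_arm", "kwargs": {"moves": [{"delta_pos": [0.04, 0.02, 0], "rotation": [0, 0, 0], "grip": 0.45}, {"delta_pos": [0, 0, 0], "rotation": [0, 0, 0], "grip": 0.3}, {"delta_pos": [0, 0, 0], "rotation": [0, 0, 0], "grip": 0.1}, {"delta_pos": [0, 0, 0], "rotation": [0, 0, 0], "grip": 0.1}, {"delta_pos": [0, 0, 0], "rotation": [0, 0, 0], "grip": 0.1}]}}

```text
clock: 21.22
ee_pos: [0.5218, 0.3078, 0.1032]
tcp_rot: [0.201, -0.038, 0.979, 0.008]
wrist_force: [-3.8, -1.9, 6.0]
finger_gap: 0.0261
```

Call:
{"fn": "move_arm", "kwargs": {"moves": [{"delta_pos": [0, 0, -0.1], "rotation": [0, 0, 0], "grip": 0.1}, {"delta_pos": [0, 0, -0.3], "rotation": [0, 0, 0], "grip": 0.1}, {"delta_pos": [0, 0, -0.5], "rotation": [0, 0, 0], "grip": 0.1}, {"delta_pos": [0, 0, -0.7], "rotation": [0, 0, 0], "grip": 0.1}, {"delta_pos": [0, 0, -0.7], "rotation": [0, 0, 0], "grip": 0.1}, {"delta_pos": [0, 0, -0.7], "rotation": [0, 0, 0], "grip": 0.1}]}}

```text
clock: 21.72
ee_pos: [0.4737, 0.3039, 0.2138]
tcp_rot: [0.2, -0.038, 0.979, 0.008]
wrist_force: [0.6, 1.4, -4.3]
finger_gap: 0.0262
```

Run:
```python
from sp import *
p,Rc,s=pose();print(p,s["wrist_force"],s["finger_gap"])
steps(case(.022,0,.28),Ry(93.2),13)
```

```text
[0.47369611 0.30388388 0.21380455] [ 0.59312144  1.35002919 -4.250308  ] 0.026239410237245783
[-0.15, -0.74, -0.08] [0.0, 0.35, 0.02]
[-0.14, -0.74, -0.08] [0.0, 0.35, 0.02]
[-0.14, -0.74, -0.09] [0.0, 0.35, 0.02]
[-0.14, -0.74, -0.09] [0.0, 0.35, 0.02]
[-0.14, -0.74, -0.09] [0.0, 0.35, 0.02]
[-0.14, -0.74, -0.1] [0.0, 0.35, 0.02]
[-0.14, -0.74, -0.1] [0.0, 0.35, 0.02]
[-0.13, -0.74, -0.11] [0.0, 0.35, 0.02]
[-0.13, -0.74, -0.11] [0.0, 0.35, 0.02]
[-0.13, -0.74, -0.11] [0.0, 0.35, 0.02]
[-0.13, -0.74, -0.12] [0.0, 0.35, 0.02]
[-0.13, -0.74, -0.12] [0.0, 0.35, 0.02]
[-0.12, -0.74, -0.12] [0.0, 0.35, 0.02]
```

Call:
{"fn": "move_arm", "kwargs": {"moves": [{"delta_pos": [-0.15, -0.74, -0.16], "rotation": [0, 0.35, 0.02], "grip": 0.1}, {"delta_pos": [-0.14, -0.74, -0.14], "rotation": [0, 0.35, 0.02], "grip": 0.1}, {"delta_pos": [-0.14, -0.74, -0.12], "rotation": [0, 0.35, 0.02], "grip": 0.1}, {"delta_pos": [-0.14, -0.74, -0.1], "rotation": [0, 0.35, 0.02], "grip": 0.1}, {"delta_pos": [-0.14, -0.74, -0.1], "rotation": [0, 0.35, 0.02], "grip": 0.1}, {"delta_pos": [-0.14, -0.74, -0.1], "rotation": [0, 0.35, 0.02], "grip": 0.1}, {"delta_pos": [-0.14, -0.74, -0.1], "rotation": [0, 0.35, 0.02], "grip": 0.1}, {"delta_pos": [-0.13, -0.74, -0.1], "rotation": [0, 0.35, 0.02], "grip": 0.1}]}}

```text
clock: 22.38
ee_pos: [0.5232, 0.0688, 0.2608]
tcp_rot: [0.079, -0.032, 0.996, 0.005]
wrist_force: [1.2, -0.0, -3.3]
finger_gap: 0.0262
```

Call:
{"fn": "move_arm", "kwargs": {"moves": [{"delta_pos": [-0.13, -0.74, -0.1], "rotation": [0, 0.35, 0.02], "grip": 0.1}, {"delta_pos": [-0.13, -0.74, -0.1], "rotation": [0, 0.35, 0.02], "grip": 0.1}, {"delta_pos": [-0.13, -0.74, -0.1], "rotation": [0, 0.35, 0.02], "grip": 0.1}, {"delta_pos": [-0.13, -0.74, -0.1], "rotation": [0, 0.35, 0.02], "grip": 0.1}, {"delta_pos": [-0.12, -0.74, -0.1], "rotation": [0, 0.35, 0.02], "grip": 0.1}, {"delta_pos": [0, 0, 0], "rotation": [0, 0, 0], "grip": 0.1}, {"delta_pos": [0, 0, 0], "rotation": [0, 0, 0], "grip": 0.1}, {"delta_pos": [0, 0, 0], "rotation": [0, 0, 0], "grip": 0.1}]}}

```text
clock: 23.05
ee_pos: [0.5559, -0.0759, 0.2816]
tcp_rot: [0.003, -0.028, 1.0, 0.003]
wrist_force: [0.1, 0.8, -3.5]
finger_gap: 0.0265
```

Run:
```python
from sp import *
p,Rc,s=pose();print(p,s["wrist_force"],s["finger_gap"])
print(plan(case(.022,0,.096),Ry(93.2)))
held()
```

```text
[ 0.55592693 -0.07592464  0.28164958] [ 0.07879405  0.7850687  -3.49385078] 0.026460328131084114
(array([-0.017, -0.063,  4.641]), array([0.067, 0.066, 0.003]))
scene 0.195 48 mean [0.0072 0.0028 0.2037] y range -0.0088 0.0105
scene 0.21 53 mean [0.0077 0.0025 0.2174] y range -0.0081 0.0107
scene 0.225 74 mean [0.0068 0.0035 0.2327] y range -0.0103 0.0121
scene 0.24 67 mean [0.0071 0.0031 0.2486] y range -0.0081 0.011
scene 0.255 63 mean [0.0067 0.0033 0.2633] y range -0.0074 0.0108
```

Call:
{"fn": "move_arm", "kwargs": {"moves": [{"delta_pos": [-0.02, -0.06, 0.3], "rotation": [0.07, 0.07, 0], "grip": 0.1}, {"delta_pos": [0, 0, 0.6], "rotation": [0, 0, 0], "grip": 0.1}, {"delta_pos": [0, 0, 0.7], "rotation": [0, 0, 0], "grip": 0.1}, {"delta_pos": [0, 0, 0.7], "rotation": [0, 0, 0], "grip": 0.1}, {"delta_pos": [0, 0, 0.3], "rotation": [0, 0, 0], "grip": 0.1}, {"delta_pos": [0, 0, 0], "rotation": [0, 0, 0], "grip": 0.1}]}}

```text
clock: 23.6
ee_pos: [0.5553, -0.0771, 0.1754]
tcp_rot: [-0.002, -0.029, 1.0, 0.0]
wrist_force: [0.1, 0.7, -4.5]
finger_gap: 0.0262
```

Run:
```python
from sp import *
p,Rc,s=pose();print(p,s["wrist_force"],s["finger_gap"])
print(plan(case(.022,0,.096),Ry(93.2)))
```

```text
[ 0.55528905 -0.07705857  0.17537741] [ 0.11320687  0.65341348 -4.45525429] 0.026228465748983232
(array([-0.07 , -0.011,  1.984]), array([ 0.01 , -0.046,  0.02 ]))
```

Call:
{"fn": "move_arm", "kwargs": {"moves": [{"delta_pos": [-0.04, -0.01, 0.3], "rotation": [0, -0.03, 0.02], "grip": 0.1}, {"delta_pos": [0, 0, 0.4], "rotation": [0, 0, 0], "grip": 0.1}, {"delta_pos": [0, 0, 0.4], "rotation": [0, 0, 0], "grip": 0.1}, {"delta_pos": [0, 0, 0.4], "rotation": [0, 0, 0], "grip": 0.1}, {"delta_pos": [0, 0, 0.25], "rotation": [0, 0, 0], "grip": 0.1}, {"delta_pos": [0, 0, 0.1], "rotation": [0, 0, 0], "grip": 0.1}, {"delta_pos": [0, 0, 0], "rotation": [0, 0, 0], "grip": 0.1}]}}

```text
clock: 24.18
ee_pos: [0.5589, -0.0786, 0.1038]
tcp_rot: [0.001, -0.027, 1.0, -0.0]
wrist_force: [-0.4, -0.3, -3.6]
finger_gap: 0.0261
```

Call:
{"fn": "move_arm", "kwargs": {"moves": [{"delta_pos": [0, 0, 0.05], "rotation": [0, 0, 0], "grip": 0.1}, {"delta_pos": [0, 0, 0.05], "rotation": [0, 0, 0], "grip": 0.1}, {"delta_pos": [0, 0, 0], "rotation": [0, 0, 0], "grip": 0.1}]}}

```text
clock: 24.43
ee_pos: [0.5592, -0.079, 0.1]
tcp_rot: [0.001, -0.027, 1.0, -0.0]
wrist_force: [-0.0, -1.2, -3.6]
finger_gap: 0.0266
```

Call:
{"fn": "move_arm", "kwargs": {"moves": [{"delta_pos": [0, 0, 0.05], "rotation": [0, 0, 0], "grip": 0.1}, {"delta_pos": [0, 0, 0], "rotation": [0, 0, 0], "grip": 0.1}]}}

```text
clock: 24.6
ee_pos: [0.559, -0.079, 0.0976]
tcp_rot: [0.001, -0.027, 1.0, -0.0]
wrist_force: [-0.2, -0.7, -3.9]
finger_gap: 0.0264
```

Call:
{"fn": "move_arm", "kwargs": {"moves": [{"delta_pos": [0, 0, 0.04], "rotation": [0, 0, 0], "grip": 0.1}, {"delta_pos": [0, 0, 0], "rotation": [0, 0, 0], "grip": 0.1}, {"delta_pos": [0, 0, 0], "rotation": [0, 0, 0], "grip": 0.35}, {"delta_pos": [0, 0, 0], "rotation": [0, 0, 0], "grip": 0.45}, {"delta_pos": [0, 0, 0], "rotation": [0, 0, 0], "grip": 0.5}, {"delta_pos": [0, 0, 0], "rotation": [0, 0, 0], "grip": 0.5}]}}

```text
clock: 25.1
ee_pos: [0.559, -0.079, 0.096]
tcp_rot: [0.001, -0.027, 1.0, -0.0]
wrist_force: [0.0, 0.6, -0.0]
finger_gap: 0.0426
```

Call:
{"fn": "move_arm", "kwargs": {"moves": [{"delta_pos": [0, 0, -0.3], "rotation": [0, 0, 0], "grip": 0.5}, {"delta_pos": [0, 0, -0.7], "rotation": [0, 0, 0], "grip": 0.5}, {"delta_pos": [0, 0, -1], "rotation": [0, 0, 0], "grip": 0.5}, {"delta_pos": [0, 0, -1], "rotation": [0, 0, 0], "grip": 0.5}, {"delta_pos": [0, 0, -1], "rotation": [0, 0, 0], "grip": 0.55}, {"delta_pos": [0, 0, 0], "rotation": [0, 0, 0], "grip": 0.55}, {"delta_pos": [0, 0, 0], "rotation": [0, 0, 0], "grip": 0.55}]}}

```text
clock: 25.68
ee_pos: [0.5596, -0.0791, 0.258]
tcp_rot: [0.003, -0.027, 1.0, -0.001]
wrist_force: [0.0, 0.4, -1.6]
finger_gap: 0.0471
```

Run:
```python
from sp import *
p,Rc,s=pose();print(p,s["finger_gap"],s["wrist_force"])
f=grab_frame("wrist"); save(f,"w16")
f=grab_frame("scene"); save(f,"s16")
spindles(("scene",))
steps(TOP['c']+.06*A,RS,14)
```

```text
[ 0.55956134 -0.07914417  0.25796147] 0.04705586535378034 [ 0.04938319  0.42930597 -1.6178419 ]
scene 0.241 none 0
scene 0.306 none 0
scene 0.371 132 top [0.5037 0.3723 0.1292] foot [0.5483 0.3759 0.0233] rms 0.0013
[0.09, 0.81, 0.13] [-0.0, -0.33, -0.02]
[0.1, 0.81, 0.12] [-0.0, -0.33, -0.02]
[0.1, 0.81, 0.12] [-0.0, -0.33, -0.02]
[0.1, 0.81, 0.12] [-0.0, -0.33, -0.02]
[0.1, 0.81, 0.12] [-0.0, -0.33, -0.02]
[0.1, 0.81, 0.11] [-0.0, -0.33, -0.02]
[0.11, 0.81, 0.11] [-0.0, -0.33, -0.02]
[0.11, 0.81, 0.11] [-0.0, -0.33, -0.02]
[0.11, 0.81, 0.1] [-0.0, -0.33, -0.02]
[0.11, 0.81, 0.1] [-0.0, -0.33, -0.02]
[0.11, 0.81, 0.1] [-0.0, -0.33, -0.02]
[0.11, 0.81, 0.1] [-0.0, -0.33, -0.02]
[0.11, 0.81, 0.09] [-0.0, -0.33, -0.02]
[0.12, 0.81, 0.09] [-0.0, -0.33, -0.02]
```

View pics/w16.png

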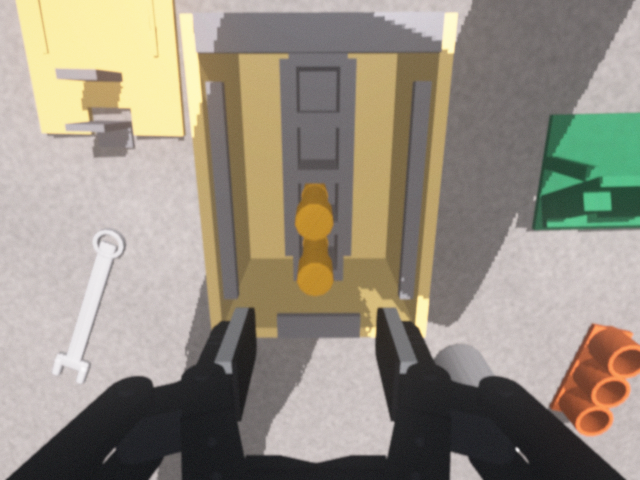

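View pics/s16.png

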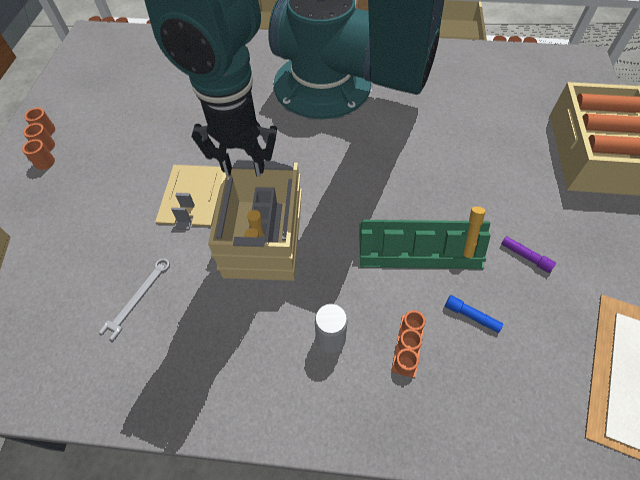

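Two spindles are in compartments 3 and 4. The cover looks to have shifted a little in the scene view, so I'll remeasure it before gripping it. Spindle C is next.

Call:
{"fn": "move_arm", "kwargs": {"moves": [{"delta_pos": [0.09, 0.81, 0.1], "rotation": [0, -0.33, -0.02], "grip": 0.55}, {"delta_pos": [0.1, 0.81, 0.1], "rotation": [0, -0.33, -0.02], "grip": 0.55}, {"delta_pos": [0.1, 0.81, 0.1], "rotation": [0, -0.33, -0.02], "grip": 0.55}, {"delta_pos": [0.1, 0.81, 0.1], "rotation": [0, -0.33, -0.02], "grip": 0.55}, {"delta_pos": [0.1, 0.81, 0.1], "rotation": [0, -0.33, -0.02], "grip": 0.55}, {"delta_pos": [0.1, 0.81, 0.1], "rotation": [0, -0.33, -0.02], "grip": 0.55}, {"delta_pos": [0.11, 0.81, 0.1], "rotation": [0, -0.33, -0.02], "grip": 0.55}]}}

```text
clock: 26.42
ee_pos: [0.5186, 0.1473, 0.224]
tcp_rot: [0.102, -0.033, 0.994, 0.003]
wrist_force: [1.0, 0.4, -1.0]
finger_gap: 0.0468
```

Call:
{"fn": "move_arm", "kwargs": {"moves": [{"delta_pos": [0.11, 0.81, 0.1], "rotation": [0, -0.33, -0.02], "grip": 0.55}, {"delta_pos": [0.11, 0.81, 0.1], "rotation": [0, -0.33, -0.02], "grip": 0.55}, {"delta_pos": [0.11, 0.81, 0.1], "rotation": [0, -0.33, -0.02], "grip": 0.55}, {"delta_pos": [0.11, 0.81, 0.1], "rotation": [0, -0.33, -0.02], "grip": 0.55}, {"delta_pos": [0.11, 0.81, 0.1], "rotation": [0, -0.33, -0.02], "grip": 0.55}, {"delta_pos": [0.11, 0.81, 0.1], "rotation": [0, -0.33, -0.02], "grip": 0.55}, {"delta_pos": [0.12, 0.81, 0.1], "rotation": [0, -0.33, -0.02], "grip": 0.55}, {"delta_pos": [0, 0, 0], "rotation": [0, 0, 0], "grip": 0.55}]}}

```text
clock: 27.08
ee_pos: [0.479, 0.3741, 0.186]
tcp_rot: [0.2, -0.041, 0.979, 0.005]
wrist_force: [-0.7, -0.2, -0.9]
finger_gap: 0.0469
```

Call:
{"fn": "move_arm", "kwargs": {"moves": [{"delta_pos": [0, 0, 0], "rotation": [0, 0, 0], "grip": 0.55}, {"delta_pos": [0, 0, 0], "rotation": [0, 0, 0], "grip": 0.55}]}}

```text
clock: 27.25
ee_pos: [0.4812, 0.37, 0.1879]
tcp_rot: [0.2, -0.039, 0.979, 0.005]
wrist_force: [0.2, -0.0, 0.8]
finger_gap: 0.047
```

Run:
```python
from sp import *
p,Rc,s=pose();print(p)
print('grasp',plan(TOP['c']-.031*A,RS))
```

```text
[0.48121969 0.370026   0.18791436]
grasp (array([0.057, 0.03 , 2.348]), array([-0.082,  0.042,  0.001]))
```

Call:
{"fn": "move_arm", "kwargs": {"moves": [{"delta_pos": [0.03, 0.03, 0.2], "rotation": [-0.08, 0.02, 0], "grip": 0.55}, {"delta_pos": [0.03, 0, 0.3], "rotation": [0, 0, 0], "grip": 0.55}, {"delta_pos": [0, 0, 0.5], "rotation": [0, 0, 0], "grip": 0.55}, {"delta_pos": [0, 0, 0.5], "rotation": [0, 0, 0], "grip": 0.55}, {"delta_pos": [0, 0, 0.4], "rotation": [0, 0, 0], "grip": 0.55}, {"delta_pos": [0, 0, 0.3], "rotation": [0, 0, 0], "grip": 0.55}, {"delta_pos": [0, 0, 0.14], "rotation": [0, 0, 0], "grip": 0.55}, {"delta_pos": [0, 0, 0], "rotation": [0, 0, 0], "grip": 0.55}]}}

```text
clock: 27.92
ee_pos: [0.5164, 0.3732, 0.1004]
tcp_rot: [0.199, -0.039, 0.979, 0.008]
wrist_force: [0.3, -0.9, -0.8]
finger_gap: 0.0469
```

Run:
```python
from sp import *
p,Rc,s=pose();print(p,s["wrist_force"])
print('grasp',plan(TOP['c']-.031*A,RS))
f=grab_frame("wrist"); save(f,"w17")
```

```text
[0.51635537 0.37317266 0.10044598] [ 0.281726   -0.85786694 -0.81594962]
grasp (array([ 0.01 ,  0.006, -0.01 ]), array([-0.008,  0.021, -0.022]))
```

View pics/w17.png

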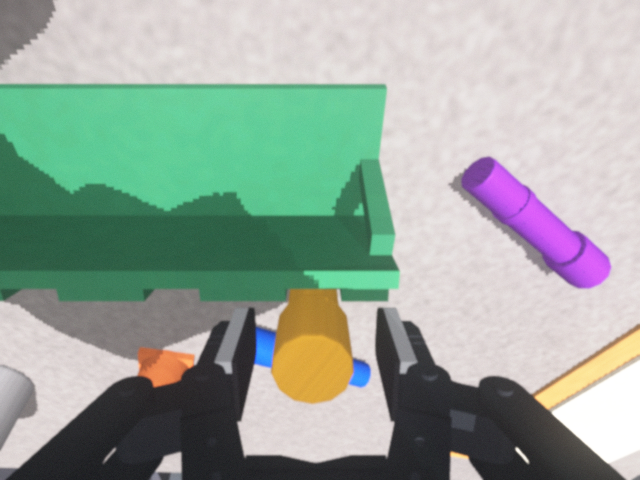

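Centred at (313,350). Grip and lift.

Call:
{"fn": "move_arm", "kwargs": {"moves": [{"delta_pos": [0.01, 0, 0], "rotation": [0, 0, 0], "grip": 0.45}, {"delta_pos": [0, 0, 0], "rotation": [0, 0, 0], "grip": 0.3}, {"delta_pos": [0, 0, 0], "rotation": [0, 0, 0], "grip": 0.1}, {"delta_pos": [0, 0, 0], "rotation": [0, 0, 0], "grip": 0.1}, {"delta_pos": [0, 0, 0], "rotation": [0, 0, 0], "grip": 0.1}]}}

```text
clock: 28.38
ee_pos: [0.5159, 0.3743, 0.1028]
tcp_rot: [0.201, -0.039, 0.979, 0.008]
wrist_force: [-2.2, -4.2, 6.8]
finger_gap: 0.0265
```

Call:
{"fn": "move_arm", "kwargs": {"moves": [{"delta_pos": [0, 0, -0.1], "rotation": [0, 0, 0], "grip": 0.1}, {"delta_pos": [0, 0, -0.3], "rotation": [0, 0, 0], "grip": 0.1}, {"delta_pos": [0, 0, -0.5], "rotation": [0, 0, 0], "grip": 0.1}, {"delta_pos": [0, 0, -0.7], "rotation": [0, 0, 0], "grip": 0.1}, {"delta_pos": [0, 0, -0.7], "rotation": [0, 0, 0], "grip": 0.1}, {"delta_pos": [0, 0, -0.7], "rotation": [0, 0, 0], "grip": 0.1}]}}

```text
clock: 28.88
ee_pos: [0.4677, 0.3704, 0.2135]
tcp_rot: [0.2, -0.04, 0.979, 0.009]
wrist_force: [0.2, 0.7, -2.5]
finger_gap: 0.0264
```

Run:
```python
from sp import *
p,Rc,s=pose();print(p,s["wrist_force"],s["finger_gap"])
steps(case(-.022,0,.28),Ry(93.2),15)
```

```text
[0.46771123 0.37040088 0.21351341] [ 0.23958898  0.7196856  -2.51228299] 0.02637178955181853
[-0.06, -0.75, -0.1] [0.0, 0.31, 0.02]
[-0.06, -0.75, -0.1] [0.0, 0.31, 0.02]
[-0.06, -0.75, -0.1] [0.0, 0.31, 0.02]
[-0.05, -0.75, -0.1] [0.0, 0.31, 0.02]
[-0.05, -0.75, -0.1] [0.0, 0.31, 0.02]
[-0.05, -0.75, -0.1] [0.0, 0.31, 0.02]
[-0.05, -0.75, -0.1] [0.0, 0.31, 0.02]
[-0.05, -0.75, -0.1] [0.0, 0.31, 0.02]
[-0.05, -0.75, -0.11] [0.0, 0.31, 0.02]
[-0.04, -0.75, -0.11] [0.0, 0.31, 0.02]
[-0.04, -0.75, -0.11] [0.0, 0.31, 0.02]
[-0.04, -0.75, -0.11] [0.0, 0.31, 0.02]
[-0.04, -0.75, -0.11] [0.0, 0.31, 0.02]
[-0.04, -0.75, -0.11] [0.0, 0.31, 0.02]
[-0.04, -0.75, -0.11] [0.0, 0.31, 0.02]
```

Call:
{"fn": "move_arm", "kwargs": {"moves": [{"delta_pos": [-0.06, -0.75, -0.15], "rotation": [0, 0.31, 0.02], "grip": 0.1}, {"delta_pos": [-0.06, -0.75, -0.12], "rotation": [0, 0.31, 0.02], "grip": 0.1}, {"delta_pos": [-0.06, -0.75, -0.1], "rotation": [0, 0.31, 0.02], "grip": 0.1}, {"delta_pos": [-0.05, -0.75, -0.1], "rotation": [0, 0.31, 0.02], "grip": 0.1}, {"delta_pos": [-0.05, -0.75, -0.1], "rotation": [0, 0.31, 0.02], "grip": 0.1}, {"delta_pos": [-0.05, -0.75, -0.1], "rotation": [0, 0.31, 0.02], "grip": 0.1}, {"delta_pos": [-0.05, -0.75, -0.1], "rotation": [0, 0.31, 0.02], "grip": 0.1}, {"delta_pos": [-0.05, -0.75, -0.1], "rotation": [0, 0.31, 0.02], "grip": 0.1}]}}

```text
clock: 29.55
ee_pos: [0.4918, 0.1304, 0.2505]
tcp_rot: [0.093, -0.034, 0.995, 0.006]
wrist_force: [1.0, 0.8, -3.2]
finger_gap: 0.0261
```

Call:
{"fn": "move_arm", "kwargs": {"moves": [{"delta_pos": [-0.05, -0.75, -0.1], "rotation": [0, 0.31, 0.02], "grip": 0.1}, {"delta_pos": [-0.04, -0.75, -0.1], "rotation": [0, 0.31, 0.02], "grip": 0.1}, {"delta_pos": [-0.04, -0.75, -0.1], "rotation": [0, 0.31, 0.02], "grip": 0.1}, {"delta_pos": [-0.04, -0.75, -0.1], "rotation": [0, 0.31, 0.02], "grip": 0.1}, {"delta_pos": [-0.04, -0.75, -0.1], "rotation": [0, 0.31, 0.02], "grip": 0.1}, {"delta_pos": [-0.04, -0.75, -0.1], "rotation": [0, 0.31, 0.02], "grip": 0.1}, {"delta_pos": [-0.04, -0.75, -0.1], "rotation": [0, 0.31, 0.02], "grip": 0.1}, {"delta_pos": [0, 0, 0], "rotation": [0, 0, 0], "grip": 0.1}]}}

```text
clock: 30.22
ee_pos: [0.5149, -0.0817, 0.2778]
tcp_rot: [-0.002, -0.026, 1.0, 0.003]
wrist_force: [-0.5, 0.4, -3.1]
finger_gap: 0.0264
```

Call:
{"fn": "move_arm", "kwargs": {"moves": [{"delta_pos": [0, 0, 0], "rotation": [0, 0, 0], "grip": 0.1}, {"delta_pos": [0, 0, 0], "rotation": [0, 0, 0], "grip": 0.1}, {"delta_pos": [0, 0, 0], "rotation": [0, 0, 0], "grip": 0.1}]}}

```text
clock: 30.47
ee_pos: [0.5136, -0.0767, 0.2778]
tcp_rot: [-0.001, -0.028, 1.0, 0.003]
wrist_force: [-0.1, 0.9, -2.2]
finger_gap: 0.0259
```

Run:
```python
from sp import *
p,Rc,s=pose();print(p,s["wrist_force"],s["finger_gap"])
print(plan(case(-.022,0,.097),Ry(93.2)))
held()
```

```text
[ 0.51363325 -0.07670406  0.27781918] [-0.13874638  0.93252707 -2.24798652] 0.025936776085915627
(array([-0.009, -0.104,  4.52 ]), array([ 0.072, -0.021,  0.006]))
scene 0.19 44 mean [0.007  0.0026 0.1985] y range -0.0081 0.0108
scene 0.205 52 mean [0.0074 0.0031 0.2117] y range -0.0077 0.0108
scene 0.22 72 mean [0.0071 0.0032 0.2275] y range -0.0108 0.0122
scene 0.235 59 mean [0.0074 0.0028 0.2426] y range -0.0084 0.0112
scene 0.25 60 mean [0.0074 0.0033 0.2573] y range -0.0078 0.0113
```

Call:
{"fn": "move_arm", "kwargs": {"moves": [{"delta_pos": [-0.01, -0.08, 0.3], "rotation": [0.07, -0.02, 0], "grip": 0.1}, {"delta_pos": [0, 0, 0.6], "rotation": [0, 0, 0], "grip": 0.1}, {"delta_pos": [0, 0, 0.7], "rotation": [0, 0, 0], "grip": 0.1}, {"delta_pos": [0, 0, 0.6], "rotation": [0, 0, 0], "grip": 0.1}, {"delta_pos": [0, 0, 0.3], "rotation": [0, 0, 0], "grip": 0.1}, {"delta_pos": [0, 0, 0], "rotation": [0, 0, 0], "grip": 0.1}, {"delta_pos": [0, 0, 0], "rotation": [0, 0, 0], "grip": 0.1}]}}

```text
clock: 31.1
ee_pos: [0.5142, -0.08, 0.1779]
tcp_rot: [-0.0, -0.028, 1.0, 0.0]
wrist_force: [1.0, -0.6, -2.0]
finger_gap: 0.0263
```

Run:
```python
from sp import *
p,Rc,s=pose();print(p,s["wrist_force"],s["finger_gap"])
print(plan(case(-.022,0,.097),Ry(93.2)))
```

```text
[ 0.51420966 -0.08000832  0.17791   ] [ 0.9638752  -0.57404561 -1.9673658 ] 0.02632869684511984
(array([0.007, 0.007, 2.023]), array([ 0.002, -0.008,  0.007]))
```

Call:
{"fn": "move_arm", "kwargs": {"moves": [{"delta_pos": [0, 0, 0.3], "rotation": [0, 0, 0], "grip": 0.1}, {"delta_pos": [0, 0, 0.4], "rotation": [0, 0, 0], "grip": 0.1}, {"delta_pos": [0, 0, 0.4], "rotation": [0, 0, 0], "grip": 0.1}, {"delta_pos": [0, 0, 0.4], "rotation": [0, 0, 0], "grip": 0.1}, {"delta_pos": [0, 0, 0.3], "rotation": [0, 0, 0], "grip": 0.1}, {"delta_pos": [0, 0, 0.15], "rotation": [0, 0, 0], "grip": 0.1}, {"delta_pos": [0, 0, 0.05], "rotation": [0, 0, 0], "grip": 0.1}, {"delta_pos": [0, 0, 0], "rotation": [0, 0, 0], "grip": 0.1}]}}

```text
clock: 31.77
ee_pos: [0.5149, -0.0807, 0.0983]
tcp_rot: [0.0, -0.028, 1.0, -0.0]
wrist_force: [0.0, -0.0, -2.5]
finger_gap: 0.0264
```

Call:
{"fn": "move_arm", "kwargs": {"moves": [{"delta_pos": [0, 0, 0.04], "rotation": [0, 0, 0], "grip": 0.1}, {"delta_pos": [0, 0, 0], "rotation": [0, 0, 0], "grip": 0.1}]}}

```text
clock: 31.93
ee_pos: [0.5155, -0.081, 0.0973]
tcp_rot: [0.001, -0.028, 1.0, -0.0]
wrist_force: [0.2, 0.6, 3.6]
finger_gap: 0.0263
```

Foot is on the floor. Releasing and rising.

Call:
{"fn": "move_arm", "kwargs": {"moves": [{"delta_pos": [0, 0, 0], "rotation": [0, 0, 0], "grip": 0.35}, {"delta_pos": [0, 0, 0], "rotation": [0, 0, 0], "grip": 0.45}, {"delta_pos": [0, 0, 0], "rotation": [0, 0, 0], "grip": 0.5}, {"delta_pos": [0, 0, 0], "rotation": [0, 0, 0], "grip": 0.5}, {"delta_pos": [0, 0, -0.3], "rotation": [0, 0, 0], "grip": 0.5}, {"delta_pos": [0, 0, -0.7], "rotation": [0, 0, 0], "grip": 0.5}, {"delta_pos": [0, 0, -1], "rotation": [0, 0, 0], "grip": 0.5}, {"delta_pos": [0, 0, -1], "rotation": [0, 0, 0], "grip": 0.5}]}}

```text
clock: 32.6
ee_pos: [0.5137, -0.0805, 0.2172]
tcp_rot: [-0.001, -0.028, 1.0, 0.0]
wrist_force: [1.4, -1.3, 0.0]
finger_gap: 0.043
```

Call:
{"fn": "move_arm", "kwargs": {"moves": [{"delta_pos": [0, 0, -1], "rotation": [0, 0, 0], "grip": 1}, {"delta_pos": [0, 0, -0.3], "rotation": [0, 0, 0], "grip": 1}, {"delta_pos": [0, 0, 0], "rotation": [0, 0, 0], "grip": 1}]}}

```text
clock: 32.85
ee_pos: [0.5158, -0.0812, 0.2715]
tcp_rot: [0.002, -0.028, 1.0, -0.001]
wrist_force: [1.2, 0.8, -1.3]
finger_gap: 0.0772
```

Run:
```python
from sp import *
p,Rc,s=pose();print(p,s["finger_gap"],s["wrist_force"])
f=grab_frame("wrist"); save(f,"w18")
P,ok=cloud(f);H=hsv(f);Q=(P-C)@RC.as_matrix()
b=ok&(H[...,1]>120)&(H[...,0]>8)&(H[...,0]<26)&(abs(Q[...,1])<.04)&(abs(Q[...,0])<.1)&(Q[...,2]>.118)&(Q[...,2]<.135)
k,l,st,c=cv2.connectedComponentsWithStats(b.astype(np.uint8))
for i in range(1,k):
    if st[i,4]>100: q=Q[l==i]; print('head top (case)',st[i,4],q.mean(0).round(4),q.min(0).round(3),q.max(0).round(3))
f=grab_frame("scene"); save(f,"s18",(130,100,330,300),3); P,ok=cloud(f)
# cover lug & tab on bench
m=ok&(P[...,0]>.3)&(P[...,0]<.62)&(P[...,1]>-.42)&(P[...,1]<-.17)&(P[...,2]>.03)&(P[...,2]<.06)
print('lug/tab',m.sum(),rect(P[m][:,:2]),np.percentile(P[m][:,2],99))
```

```text
[ 0.51578694 -0.08115893  0.27151917] 0.07723100736589165 [ 1.20990799  0.83851927 -1.30934709]
head top (case) 1080 [-0.0222 -0.004   0.1248] [-0.035 -0.017  0.118] [-0.008  0.009  0.127]
head top (case) 979 [ 0.0207 -0.0038  0.1246] [ 0.008 -0.017  0.118] [0.036 0.01  0.127]
head top (case) 898 [ 0.0648 -0.0033  0.1244] [ 0.053 -0.017  0.118] [0.081 0.01  0.127]
lug/tab 252 ((488.4112854003906, -271.18914794921875), (51.324825286865234, 32.915462493896484), 1.5953588485717773) 0.05596345906650101
```

View pics/w18.png

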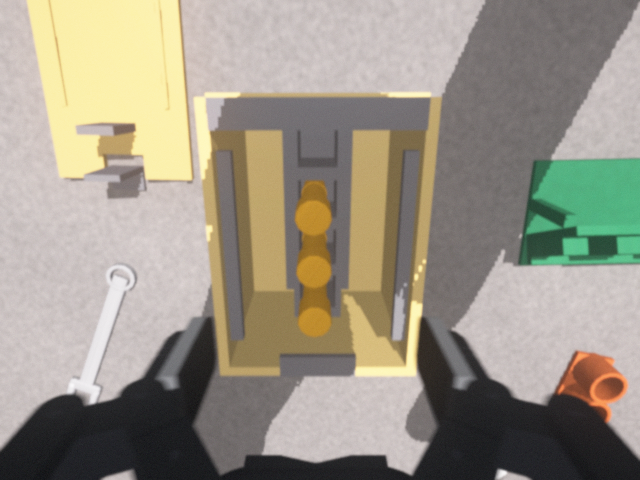

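View pics/s18.png

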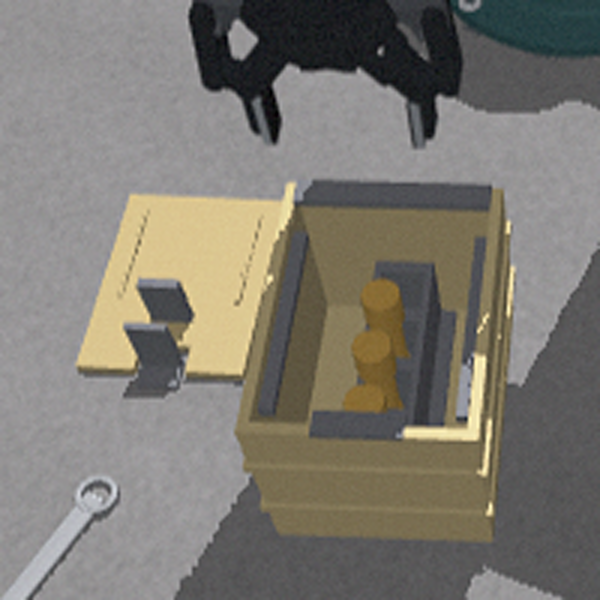

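All three spindles stand upright, head tops at 125 mm. The cover was knocked about 2 cm, and its lug/tab centre is now at (0.488, -0.271). I'll go over it and remeasure.

Run:
```python
from h import *
steps([.4834,-.2713,.2],Ry(2.5),18)
```

```text
[0.06, -0.26, 0.09] [-0.0, 0.0, 1.01]
[0.03, -0.27, 0.09] [-0.0, 0.0, 1.01]
[0.01, -0.27, 0.09] [-0.0, 0.0, 1.01]
[-0.01, -0.27, 0.09] [-0.0, 0.0, 1.01]
[-0.04, -0.27, 0.09] [-0.0, 0.0, 1.01]
[-0.06, -0.26, 0.09] [-0.0, 0.0, 1.01]
[-0.08, -0.26, 0.09] [-0.0, 0.0, 1.01]
[-0.1, -0.25, 0.09] [-0.0, 0.0, 1.01]
[-0.13, -0.24, 0.09] [-0.0, 0.0, 1.01]
[-0.15, -0.23, 0.09] [-0.0, 0.0, 1.01]
[-0.16, -0.21, 0.09] [-0.0, 0.0, 1.01]
[-0.18, -0.2, 0.09] [-0.0, 0.0, 1.01]
[-0.2, -0.18, 0.09] [-0.0, 0.0, 1.01]
[-0.21, -0.16, 0.09] [-0.0, 0.0, 1.01]
[-0.23, -0.14, 0.09] [-0.0, 0.0, 1.01]
[-0.24, -0.12, 0.09] [-0.0, 0.0, 1.01]
[-0.25, -0.1, 0.09] [-0.0, 0.0, 1.01]
[-0.26, -0.08, 0.09] [-0.0, 0.0, 1.01]
```

Call:
{"fn": "move_arm", "kwargs": {"moves": [{"delta_pos": [0.06, -0.26, 0], "rotation": [0, 0, 1], "grip": 1}, {"delta_pos": [0.03, -0.27, 0], "rotation": [0, 0, 1], "grip": 1}, {"delta_pos": [0.01, -0.27, 0], "rotation": [0, 0, 1], "grip": 1}, {"delta_pos": [-0.01, -0.27, 0], "rotation": [0, 0, 1], "grip": 1}, {"delta_pos": [-0.04, -0.27, 0], "rotation": [0, 0, 1], "grip": 1}, {"delta_pos": [-0.06, -0.26, 0], "rotation": [0, 0, 1], "grip": 1}, {"delta_pos": [-0.08, -0.26, 0], "rotation": [0, 0, 1], "grip": 1}, {"delta_pos": [-0.1, -0.25, 0], "rotation": [0, 0, 1], "grip": 1}]}}

```text
clock: 33.62
ee_pos: [0.5001, -0.1663, 0.2664]
tcp_rot: [-0.002, 0.318, 0.948, 0.0]
wrist_force: [0.1, -0.0, -0.1]
finger_gap: 0.0857
```

Call:
{"fn": "move_arm", "kwargs": {"moves": [{"delta_pos": [-0.13, -0.24, 0.1], "rotation": [0, 0, 1], "grip": 1}, {"delta_pos": [-0.15, -0.23, 0.1], "rotation": [0, 0, 1], "grip": 1}, {"delta_pos": [-0.16, -0.21, 0.1], "rotation": [0, 0, 1], "grip": 1}, {"delta_pos": [-0.18, -0.2, 0.1], "rotation": [0, 0, 1], "grip": 1}, {"delta_pos": [-0.2, -0.18, 0.1], "rotation": [0, 0, 1], "grip": 1}, {"delta_pos": [-0.21, -0.16, 0.1], "rotation": [0, 0, 1], "grip": 1}, {"delta_pos": [-0.23, -0.14, 0.2], "rotation": [0, 0, 1], "grip": 1}, {"delta_pos": [-0.24, -0.12, 0.2], "rotation": [0, 0, 1], "grip": 1}]}}

```text
clock: 34.28
ee_pos: [0.4868, -0.2512, 0.2262]
tcp_rot: [-0.001, 0.623, 0.782, -0.0]
wrist_force: [-0.4, -0.7, -0.1]
finger_gap: 0.0857
```

Call:
{"fn": "move_arm", "kwargs": {"moves": [{"delta_pos": [-0.25, -0.1, 0.2], "rotation": [0, 0, 1], "grip": 1}, {"delta_pos": [-0.26, -0.08, 0.2], "rotation": [0, 0, 1], "grip": 1}, {"delta_pos": [0, 0, 0], "rotation": [0, 0, 0], "grip": 1}, {"delta_pos": [0, 0, 0], "rotation": [0, 0, 0], "grip": 1}, {"delta_pos": [0, 0, 0], "rotation": [0, 0, 0], "grip": 1}]}}

```text
clock: 34.7
ee_pos: [0.484, -0.2719, 0.2118]
tcp_rot: [-0.001, 0.686, 0.727, -0.0]
wrist_force: [0.3, 0.1, -0.1]
finger_gap: 0.0854
```

Run:
```python
from h import *
p,Rc,s=pose();print(p,Rc.apply([0,1,0]).round(4))
for n in("wrist","scene","side"):
    f=grab_frame(n)
    if n=="wrist": save(f,"w19")
    P,ok=cloud(f); g=f["pixels"].max(-1)>70
    m=ok&(P[...,0]>.3)&(P[...,0]<.62)&(P[...,1]>-.42)&(P[...,1]<-.18)
    a=m&(P[...,2]>.035)&(P[...,2]<.06); print(n,'lug',a.sum(),rect(P[a][:,:2]) if a.sum()>5 else 0, np.percentile(P[a][:,2],98) if a.sum() else 0)
    H=hsv(f); a=m&(H[...,0]>15)&(H[...,0]<30)&(H[...,1]>55)&(P[...,2]>.002)&(P[...,2]<.014)
    if a.sum()>100: print('  plate',a.sum(),rect(P[a][:,:2]))
```

```text
[ 0.4839844  -0.27187892  0.21176023] [ 0.9983  0.0584 -0.0011]
wrist lug 941 ((487.9649353027344, -273.95556640625), (48.07476043701172, 32.722347259521484), 1.8973904848098755) 0.05544641233378692
  plate 28236 ((428.5684814453125, -275.9454345703125), (178.6656036376953, 133.03001403808594), 1.9077789783477783)
scene lug 217 ((489.02069091796875, -271.2308654785156), (51.09562683105469, 33.06937026977539), 3.1324079036712646) 0.05581093049093636
  plate 2703 ((429.1116027832031, -274.41058349609375), (183.52040100097656, 133.92713928222656), 2.36225962638855)
side lug 133 ((488.5001525878906, -273.37750244140625), (48.743385314941406, 36.27399444580078), 3.4963274002075195) 0.05862796182528207
  plate 3683 ((432.1336975097656, -274.79742431640625), (173.24258422851562, 136.01724243164062), 2.3155529499053955)
```

View pics/w19.png

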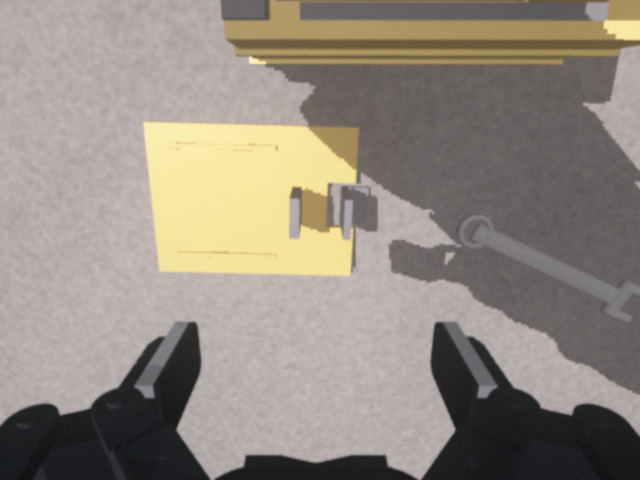

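Run:
```python
from h import *
print(plan([.4834,-.2728,.018],Ry(2.1)))
```

```text
(array([-0.018, -0.024,  4.858]), array([-0.001,  0.003,  0.239]))
```

Call:
{"fn": "move_arm", "kwargs": {"moves": [{"delta_pos": [-0.02, -0.02, 0.4], "rotation": [0, 0, 0.24], "grip": 1}, {"delta_pos": [0, 0, 0.8], "rotation": [0, 0, 0], "grip": 1}, {"delta_pos": [0, 0, 0.8], "rotation": [0, 0, 0], "grip": 1}, {"delta_pos": [0, 0, 0.8], "rotation": [0, 0, 0], "grip": 1}, {"delta_pos": [0, 0, 0.7], "rotation": [0, 0, 0], "grip": 1}, {"delta_pos": [0, 0, 0.5], "rotation": [0, 0, 0], "grip": 1}, {"delta_pos": [0, 0, 0.3], "rotation": [0, 0, 0], "grip": 1}, {"delta_pos": [0, 0, 0], "rotation": [0, 0, 0], "grip": 1}]}}

```text
clock: 35.52
ee_pos: [0.4824, -0.2721, 0.038]
tcp_rot: [-0.002, 0.694, 0.72, -0.0]
wrist_force: [-0.2, -0.2, 0.4]
finger_gap: 0.085
```

Run:
```python
from h import *
print(pose()[0],plan([.4834,-.2728,.018],Ry(2.1)))
f=grab_frame("wrist");save(f,"w20")
P,ok=cloud(f)
m=ok&(P[...,0]>.44)&(P[...,0]<.54)&(P[...,1]>-.32)&(P[...,1]<-.22)&(P[...,2]>.035)&(P[...,2]<.06)&(f["pixels"].max(-1)>95);print(m.sum(),rect(P[m][:,:2]))
```

```text
[ 0.48236895 -0.27212765  0.03795343] (array([-0.019,  0.027,  0.499]), array([-0.035, -0.025, -0.009]))
3832 ((486.3135986328125, -274.1729431152344), (92.57849884033203, 33.835906982421875), 1.3454177379608154)
```

View pics/w20.png

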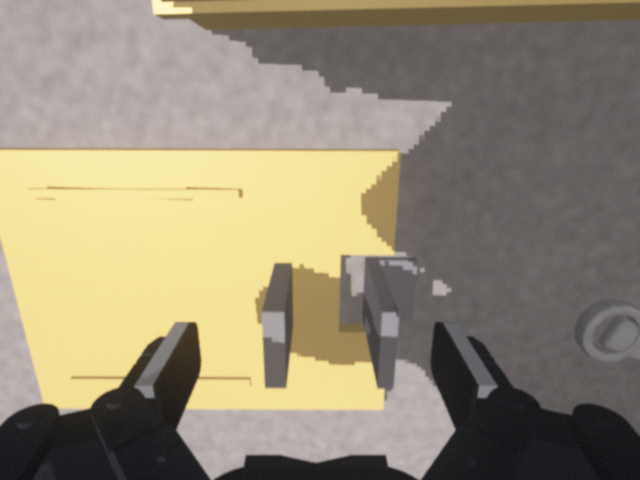

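Call:
{"fn": "move_arm", "kwargs": {"moves": [{"delta_pos": [-0.01, 0.02, 0.2], "rotation": [-0.03, -0.02, 0], "grip": 1}, {"delta_pos": [0, 0, 0.15], "rotation": [0, 0, 0], "grip": 1}, {"delta_pos": [0, 0, 0.1], "rotation": [0, 0, 0], "grip": 1}, {"delta_pos": [0, 0, 0.04], "rotation": [0, 0, 0], "grip": 1}, {"delta_pos": [0, 0, 0], "rotation": [0, 0, 0], "grip": 0.6}, {"delta_pos": [0, 0, 0], "rotation": [0, 0, 0], "grip": 0.45}, {"delta_pos": [0, 0, 0], "rotation": [0, 0, 0], "grip": 0.3}, {"delta_pos": [0, 0, 0], "rotation": [0, 0, 0], "grip": 0.2}]}}

```text
clock: 36.23
ee_pos: [0.484, -0.2741, 0.0212]
tcp_rot: [0.002, 0.695, 0.719, -0.0]
wrist_force: [-16.9, 0.5, 31.7]
finger_gap: 0.0387
```

Call:
{"fn": "move_arm", "kwargs": {"moves": [{"delta_pos": [0, 0, 0], "rotation": [0, 0, 0], "grip": 0}, {"delta_pos": [0, 0, 0], "rotation": [0, 0, 0], "grip": 0}, {"delta_pos": [0, 0, 0], "rotation": [0, 0, 0], "grip": 0}, {"delta_pos": [0, 0, 0], "rotation": [0, 0, 0], "grip": 0}]}}

```text
clock: 36.57
ee_pos: [0.4838, -0.2742, 0.0215]
tcp_rot: [0.002, 0.695, 0.719, -0.0]
wrist_force: [-9.4, -0.4, 18.1]
finger_gap: 0.0368
```

Run:
```python
from h import *
p,Rc,s=pose();print(p,Rc.apply([0,0,1]),np.degrees(np.arctan2(*Rc.apply([0,1,0])[[1,0]])),s["finger_gap"],s["wrist_force"])
```

```text
[ 0.4837713  -0.27418796  0.02154447] [ 0.00202214 -0.00319723 -0.99999284] 1.9547600485859196 0.03682279574497366 [-9.36533222 -0.40749614 18.13014087]
```

Gripped, gap 36.8 mm. Lift and check the cover's attitude in the hand.

Call:
{"fn": "move_arm", "kwargs": {"moves": [{"delta_pos": [0, 0, -0.2], "rotation": [0, 0, 0], "grip": 0}, {"delta_pos": [0, 0, -0.6], "rotation": [0, 0, 0], "grip": 0}, {"delta_pos": [0, 0, -0.9], "rotation": [0, 0, 0], "grip": 0}, {"delta_pos": [0, 0, -0.9], "rotation": [0, 0, 0], "grip": 0}, {"delta_pos": [0, 0, -0.9], "rotation": [0, 0, 0], "grip": 0}, {"delta_pos": [0, 0, -0.9], "rotation": [0, 0, 0], "grip": 0}, {"delta_pos": [0, 0, -0.9], "rotation": [0, 0, 0], "grip": 0}, {"delta_pos": [0, 0, -0.9], "rotation": [0, 0, 0], "grip": 0}]}}

```text
clock: 37.23
ee_pos: [0.4831, -0.2728, 0.2706]
tcp_rot: [0.001, 0.695, 0.719, 0.0]
wrist_force: [1.0, -1.0, -4.7]
finger_gap: 0.0367
```

Call:
{"fn": "move_arm", "kwargs": {"moves": [{"delta_pos": [0, 0, 0], "rotation": [0, 0, 0], "grip": 0}, {"delta_pos": [0, 0, 0], "rotation": [0, 0, 0], "grip": 0}, {"delta_pos": [0, 0, 0], "rotation": [0, 0, 0], "grip": 0}]}}

```text
clock: 37.48
ee_pos: [0.4834, -0.273, 0.2676]
tcp_rot: [0.001, 0.695, 0.719, 0.0]
wrist_force: [-1.2, -0.0, -4.4]
finger_gap: 0.0365
```

```bash
cat > cv.py <<'E'
from h import *
def coverpose(n,verbose=True):
    """fit top plane of held cover and its tail edge in tool frame"""
    f=grab_frame(n);P,ok=cloud(f);H=hsv(f);p,Rc,s=pose()
    T=(P-p)@Rc.as_matrix()  # tool coords
    m=ok&(H[...,0]>15)&(H[...,0]<30)&(H[...,1]>55)&(T[...,2]>-.005)&(T[...,2]<.04)&(T[...,1]>-.16)&(T[...,1]<.06)&(abs(T[...,0])<.085)
    q=T[m]; c=q.mean(0); k=np.ones(len(q),bool)
    for _ in range(4):
        A=np.c_[q[k][:,:2],np.ones(k.sum())]; co=np.linalg.lstsq(A,q[k][:,2],rcond=None)[0]; r=q[:,2]-np.c_[q[:,:2],np.ones(len(q))]@co; k=abs(r)<.003
    qq=q[k]
    print(n,len(qq),'plane z=',co.round(4),'top at y=0',co[2].round(4),'y ext',np.percentile(qq[:,1],[.5,99.5]).round(4),'x ext',np.percentile(qq[:,0],[.5,99.5]).round(4),'rect',rect(qq[:,:2]))
E
python3 - <<'E'
from cv import *
p,Rc,s=pose();print(p,s["finger_gap"],s["wrist_force"])
for n in("scene","side"): coverpose(n)
f=grab_frame("side");save(f,"d21",(160,150,480,450),2)
E
```

```text
[ 0.483359   -0.27304587  0.26760658] 0.03651285700496753 [-1.21908606 -0.04541607 -4.37223495]
scene 2751 plane z= [-0.0042  0.0076  0.0136] top at y=0 0.0136 y ext [-0.1393  0.0363] x ext [-0.0635  0.068 ] rect ((1.6719894409179688, -52.55882263183594), (181.06182861328125, 133.93032836914062), 89.752197265625)
side 3617 plane z= [-0.0045  0.0071  0.0138] top at y=0 0.0138 y ext [-0.1365  0.0344] x ext [-0.0661  0.0664] rect ((0.09241485595703125, -51.15373229980469), (174.64622497558594, 136.6267547607422), 89.94281768798828)
```

View pics/d21.png

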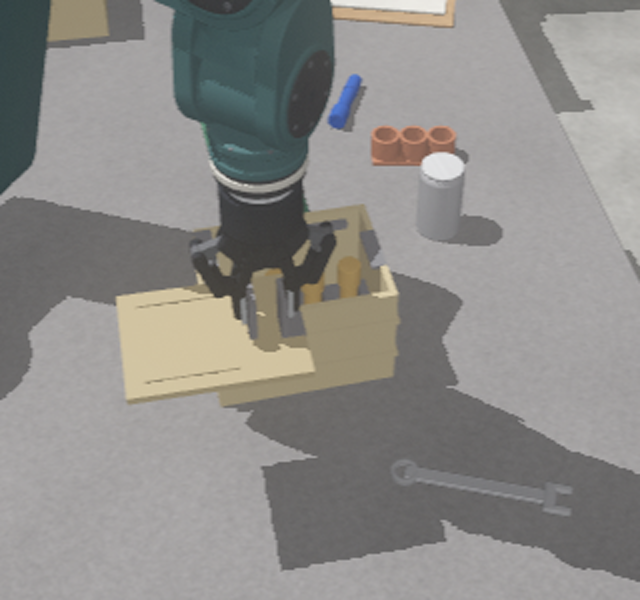

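```bash
cat >> cv.py <<'E'
TAIL=np.array([.001,-.1405,.0217])
def tgt(th,x,z,y=0):
    tR=R.from_rotvec(RC.apply([0,-1,0])*th)*Ry(YAW)
    return case(x,y,z)-tR.apply(TAIL),tR
def tailnow():
    p,Rc,s=pose(); t=p+Rc.apply(TAIL); q=RC.inv().apply(t-C); yx=RC.inv().apply(Rc.apply([0,1,0]))
    print('tail case',q.round(4),'pitch',np.arcsin(yx[2]).round(4),'yaw',np.arctan2(yx[1],yx[0]).round(4),'F',s["wrist_force"].round(1),'gap',s["finger_gap"].round(4))
E
python3 - <<'E'
from cv import *
tailnow(); print(tgt(0,-.094,.130)[0]); t=tgt(.13,-.05,.185);print(t[0]); steps(*t,9)
E
```

```text
Traceback (most recent call last):
  File "cv.py", line 18, in tailnow
    print('tail case',q.round(4),'pitch',np.arcsin(yx[2]).round(4),'yaw',np.arctan2(yx[1],yx[0]).round(4),'F',s["wrist_force"].round(1),'gap',s["finger_gap"].round(4))
                                                                                                                                              ^^^^^^^^^^^^^^^^^^^^^
AttributeError: 'float' object has no attribute 'round'
```

```bash
sed -i 's/s\["finger_gap"\].round(4)/round(s["finger_gap"],4)/' cv.py
python3 - <<'E'
from cv import *
tailnow(); print(tgt(0,-.094,.130)[0]); t=tgt(.13,-.05,.185);print(t[0]); steps(*t,9)
E
```

```text
tail case [-0.2039 -0.1872  0.2453] pitch 0.0003 yaw -0.0213 F [-0.5  0.5 -4.1] gap 0.0365
[ 0.58228332 -0.07690274  0.1517    ]
[ 0.62222233 -0.0746698   0.22473049]
[0.54, 0.41, 0.12] [-0.17, 0.0, -0.03]
[0.54, 0.4, 0.12] [-0.17, 0.0, -0.03]
[0.54, 0.4, 0.13] [-0.17, 0.0, -0.03]
[0.53, 0.4, 0.14] [-0.17, 0.0, -0.03]
[0.53, 0.4, 0.14] [-0.17, 0.0, -0.03]
[0.53, 0.4, 0.15] [-0.17, 0.0, -0.03]
[0.53, 0.4, 0.15] [-0.17, 0.0, -0.03]
[0.53, 0.4, 0.16] [-0.17, 0.0, -0.03]
[0.53, 0.4, 0.16] [-0.17, 0.0, -0.03]
```

Call:
{"fn": "move_arm", "kwargs": {"moves": [{"delta_pos": [0.54, 0.4, 0.0], "rotation": [-0.17, 0, -0.03], "grip": 0}, {"delta_pos": [0.54, 0.4, 0.0], "rotation": [-0.17, 0, -0.03], "grip": 0}, {"delta_pos": [0.54, 0.4, 0.03], "rotation": [-0.17, 0, -0.03], "grip": 0}, {"delta_pos": [0.53, 0.4, 0.04], "rotation": [-0.17, 0, -0.03], "grip": 0}, {"delta_pos": [0.53, 0.4, 0.04], "rotation": [-0.17, 0, -0.03], "grip": 0}, {"delta_pos": [0.53, 0.4, 0.05], "rotation": [-0.17, 0, -0.03], "grip": 0}, {"delta_pos": [0.53, 0.4, 0.05], "rotation": [-0.17, 0, -0.03], "grip": 0}, {"delta_pos": [0.53, 0.4, 0.06], "rotation": [-0.17, 0, -0.03], "grip": 0}]}}

```text
clock: 38.3
ee_pos: [0.6047, -0.0957, 0.263]
tcp_rot: [0.042, 0.686, 0.725, 0.043]
wrist_force: [1.1, -0.4, -3.5]
finger_gap: 0.0368
```

Call:
{"fn": "move_arm", "kwargs": {"moves": [{"delta_pos": [0.53, 0.4, 0.16], "rotation": [-0.17, 0, -0.03], "grip": 0}, {"delta_pos": [0, 0, 0], "rotation": [0, 0, 0], "grip": 0}, {"delta_pos": [0, 0, 0], "rotation": [0, 0, 0], "grip": 0}, {"delta_pos": [0, 0, 0], "rotation": [0, 0, 0], "grip": 0}]}}

```text
clock: 38.63
ee_pos: [0.6195, -0.0751, 0.2589]
tcp_rot: [0.047, 0.685, 0.726, 0.048]
wrist_force: [-0.3, 0.6, -4.2]
finger_gap: 0.0368
```

Run:
```python
from cv import *
tailnow(); print(plan(*tgt(.13,-.06,.15)))
for n in("scene","side"): coverpose(n)
```

```text
tail case [-0.0526 -0.0007  0.2186] pitch 0.1339 yaw 0.0028 F [-0.3  0.6 -4.2] gap 0.0368
(array([ 0.012, -0.411,  1.689]), array([0.045, 0.033, 0.032]))
scene 3111 plane z= [-0.0056  0.009   0.0141] top at y=0 0.0141 y ext [-0.1396  0.0359] x ext [-0.0633  0.068 ] rect ((1.9787673950195312, -52.006561279296875), (178.50523376464844, 132.66171264648438), 89.95921325683594)
side 2410 plane z= [-0.0034  0.0085  0.0141] top at y=0 0.0141 y ext [-0.1375  0.0337] x ext [-0.0663  0.0658] rect ((-0.27691650390625, -52.21272277832031), (175.3423614501953, 137.47715759277344), 89.77427673339844)
```

Call:
{"fn": "move_arm", "kwargs": {"moves": [{"delta_pos": [0, -0.1, 0.3], "rotation": [0.04, 0.03, 0.03], "grip": 0}, {"delta_pos": [0, -0.1, 0.5], "rotation": [0, 0, 0], "grip": 0}, {"delta_pos": [0.01, -0.1, 0.5], "rotation": [0, 0, 0], "grip": 0}, {"delta_pos": [0, -0.1, 0.35], "rotation": [0, 0, 0], "grip": 0}, {"delta_pos": [0, 0, 0], "rotation": [0, 0, 0], "grip": 0}, {"delta_pos": [0, 0, 0], "rotation": [0, 0, 0], "grip": 0}, {"delta_pos": [0, 0, 0], "rotation": [0, 0, 0], "grip": 0}]}}

```text
clock: 39.32
ee_pos: [0.6133, -0.0757, 0.1933]
tcp_rot: [0.046, 0.686, 0.725, 0.048]
wrist_force: [-0.4, 0.9, -3.8]
finger_gap: 0.0366
```

Run:
```python
from cv import *
tailnow(); print(plan(*tgt(.135,-.072,.1325)))
f=grab_frame("side");save(f,"d22",(200,150,440,360),2.8)
f=grab_frame("scene");save(f,"s22",(190,60,350,290),2.6)
```

```text
tail case [-0.0588 -0.0004  0.1531] pitch 0.1334 yaw -0.0007 F [-0.4  0.9 -3.8] gap 0.0366
(array([ 0.012, -0.396,  0.462]), array([-0.018,  0.012, -0.007]))
```

View pics/d22.png

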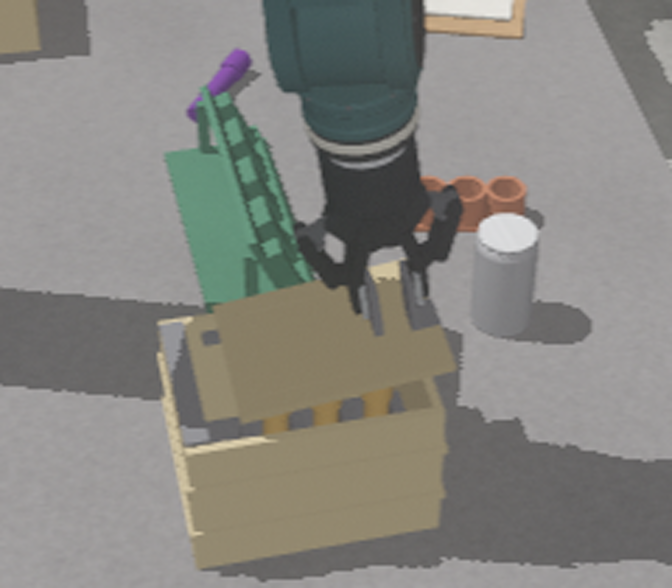

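View pics/s22.png

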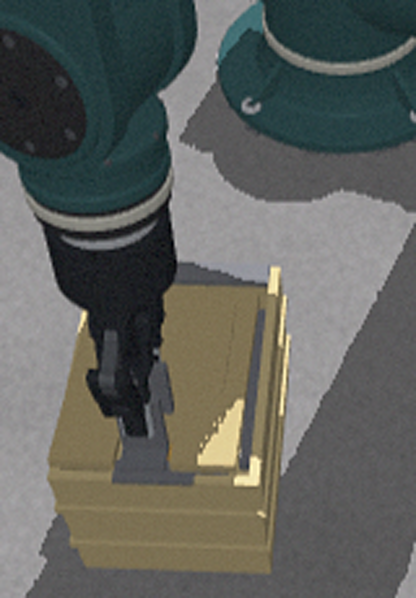

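Call:
{"fn": "move_arm", "kwargs": {"moves": [{"delta_pos": [0, -0.1, 0.12], "rotation": [-0.02, 0.01, 0], "grip": 0}, {"delta_pos": [0, -0.1, 0.12], "rotation": [0, 0, 0], "grip": 0}, {"delta_pos": [0.01, -0.1, 0.12], "rotation": [0, 0, 0], "grip": 0}, {"delta_pos": [0, -0.09, 0.1], "rotation": [0, 0, 0], "grip": 0}, {"delta_pos": [0, 0, 0], "rotation": [0, 0, 0], "grip": 0}, {"delta_pos": [0, 0, 0], "rotation": [0, 0, 0], "grip": 0}, {"delta_pos": [0, 0, 0], "rotation": [0, 0, 0], "grip": 0}]}}

```text
clock: 40.0
ee_pos: [0.6, -0.0754, 0.172]
tcp_rot: [0.046, 0.686, 0.725, 0.049]
wrist_force: [-0.4, -0.5, -4.6]
finger_gap: 0.0367
```

Run:
```python
from cv import *
tailnow(); print(plan(*tgt(.135,-.085,.1302)),plan(*tgt(.135,-.093,.1290)))
```

```text
tail case [-0.072   0.0005  0.1317] pitch 0.1342 yaw -0.0 F [-0.4 -0.5 -4.6] gap 0.0367
(array([-0.013, -0.327, -0.008]), array([-0.009, -0.003, -0.   ])) (array([-0.013, -0.529, -0.005]), array([-0.009, -0.003, -0.   ]))
```

Call:
{"fn": "move_arm", "kwargs": {"moves": [{"delta_pos": [-0.01, -0.1, 0], "rotation": [0, 0, 0], "grip": 0}, {"delta_pos": [0, -0.12, 0], "rotation": [0, 0, 0], "grip": 0}, {"delta_pos": [0, -0.11, 0], "rotation": [0, 0, 0], "grip": 0}, {"delta_pos": [0, 0, 0], "rotation": [0, 0, 0], "grip": 0}, {"delta_pos": [0, 0, 0], "rotation": [0, 0, 0], "grip": 0}]}}

```text
clock: 40.42
ee_pos: [0.5866, -0.0765, 0.1702]
tcp_rot: [0.046, 0.686, 0.725, 0.049]
wrist_force: [0.1, -0.1, -3.6]
finger_gap: 0.0363
```

Run:
```python
from cv import *
tailnow(); print(plan(*tgt(.135,-.093,.1290)))
```

```text
tail case [-0.0855  0.0002  0.13  ] pitch 0.134 yaw -0.0001 F [ 0.1 -0.1 -3.6] gap 0.0363
(array([-0.003, -0.189, -0.005]), array([-0.011, -0.003, -0.002]))
```

Call:
{"fn": "move_arm", "kwargs": {"moves": [{"delta_pos": [0, -0.07, 0], "rotation": [0, 0, 0], "grip": 0}, {"delta_pos": [0, -0.07, 0], "rotation": [0, 0, 0], "grip": 0}, {"delta_pos": [0, -0.05, 0], "rotation": [0, 0, 0], "grip": 0}, {"delta_pos": [0, 0, 0], "rotation": [0, 0, 0], "grip": 0}, {"delta_pos": [0, 0, 0], "rotation": [0, 0, 0], "grip": 0}]}}

```text
clock: 40.83
ee_pos: [0.5792, -0.0769, 0.1691]
tcp_rot: [0.046, 0.686, 0.725, 0.049]
wrist_force: [-0.5, -0.5, -3.2]
finger_gap: 0.0367
```

Run:
```python
from cv import *
tailnow()
p,Rc,s=pose(); print(plan(*tgt(.07,-.0935,.1295)),plan(*tgt(0.005,-.094,.130)))
ax=np.array([1,0,0]); 
D=R.from_rotvec(ax*np.radians(1.5)); print(((TAIL-D.apply(TAIL))/.04).round(3))
f=grab_frame("side");save(f,"d23",(220,200,420,360),3.2)
```

```text
tail case [-0.0929  0.0002  0.1288] pitch 0.1339 yaw -0.0001 F [-0.5 -0.5 -3.2] gap 0.0367
(array([-0.003,  0.014,  0.207]), array([ 0.733, -0.005, -0.001])) (array([-0.003,  0.017,  0.423]), array([ 1.477e+00, -5.000e-03, -1.000e-03]))
[0.    0.013 0.092]
```

View pics/d23.png

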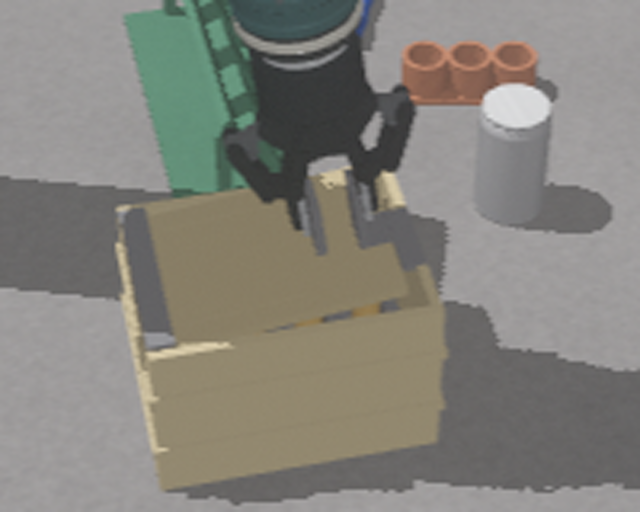

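The tail is under the keeper lip and there is no contact force. Pivoting down with the tab squeezed.

Call:
{"fn": "move_arm", "kwargs": {"moves": [{"delta_pos": [0, 0.01, 0.09], "rotation": [0.3, 0, 0], "grip": 0}, {"delta_pos": [0, 0.0, 0.09], "rotation": [0.3, 0, 0], "grip": 0}, {"delta_pos": [0, 0.0, 0.09], "rotation": [0.3, 0, 0], "grip": 0}, {"delta_pos": [0, 0, 0], "rotation": [0, 0, 0], "grip": 0}]}}

```text
clock: 41.22
ee_pos: [0.5813, -0.0768, 0.1576]
tcp_rot: [0.018, 0.687, 0.726, 0.02]
wrist_force: [-0.3, 0.0, -4.8]
finger_gap: 0.0371
```

Run:
```python
from cv import *
tailnow()
print(plan(*tgt(0.005,-.094,.130)))
```

```text
tail case [-9.360e-02  1.000e-04  1.284e-01] pitch 0.0534 yaw 0.0002 F [-0.3  0.  -4.8] gap 0.0371
(array([-0.004,  0.015,  0.13 ]), array([ 0.555, -0.009,  0.002]))
```

Call:
{"fn": "move_arm", "kwargs": {"moves": [{"delta_pos": [0, 0.01, 0.03], "rotation": [0.2, 0, 0], "grip": 0}, {"delta_pos": [0, 0, 0.04], "rotation": [0.2, 0, 0], "grip": 0}, {"delta_pos": [0, 0, 0], "rotation": [0, 0, 0], "grip": 0}, {"delta_pos": [0, 0, 0], "rotation": [0, 0, 0], "grip": 0}]}}

```text
clock: 41.55
ee_pos: [0.5815, -0.0768, 0.1554]
tcp_rot: [0.007, 0.687, 0.727, 0.008]
wrist_force: [-0.2, 0.5, -5.6]
finger_gap: 0.0365
```

Run:
```python
from cv import *
tailnow()
print(plan(*tgt(0.0085,-.094,.130)))
```

```text
tail case [-0.0943  0.0002  0.1309] pitch 0.0203 yaw 0.0001 F [-0.2  0.5 -5.6] gap 0.0365
(array([-0.004,  0.013,  0.064]), array([ 0.136, -0.006,  0.001]))
```

Call:
{"fn": "move_arm", "kwargs": {"moves": [{"delta_pos": [0, 0.01, 0.04], "rotation": [0.14, 0, 0], "grip": 0}, {"delta_pos": [0, 0, 0.03], "rotation": [0, 0, 0], "grip": 0}, {"delta_pos": [0, 0, 0], "rotation": [0, 0, 0], "grip": 0}, {"delta_pos": [0, 0, 0], "rotation": [0, 0, 0], "grip": 0}]}}

```text
clock: 41.88
ee_pos: [0.5818, -0.0768, 0.1529]
tcp_rot: [0.003, 0.687, 0.727, 0.003]
wrist_force: [0.4, 0.1, -4.6]
finger_gap: 0.0366
```

Run:
```python
from cv import *
tailnow()
for n in("scene","side"): coverpose(n)
f=grab_frame("side");save(f,"d24",(220,200,420,360),3.2)
f=grab_frame("scene");save(f,"s24",(190,130,330,290),3.6)
```

```text
tail case [-9.43e-02  1.00e-04  1.30e-01] pitch 0.0084 yaw 0.0 F [ 0.4  0.1 -4.6] gap 0.0366
scene 3086 plane z= [-0.0012  0.0129  0.0139] top at y=0 0.0139 y ext [-0.1381  0.0594] x ext [-0.0758  0.0795] rect ((1.4839324951171875, -46.397796630859375), (212.60951232910156, 156.785400390625), 89.9231948852539)
side 2285 plane z= [-0.0242  0.0028  0.0138] top at y=0 0.0138 y ext [-0.1409  0.0568] x ext [-0.0794  0.0769] rect ((-0.2632598876953125, -45.837615966796875), (161.75660705566406, 210.3634796142578), 0.051427263766527176)
```

View pics/d24.png

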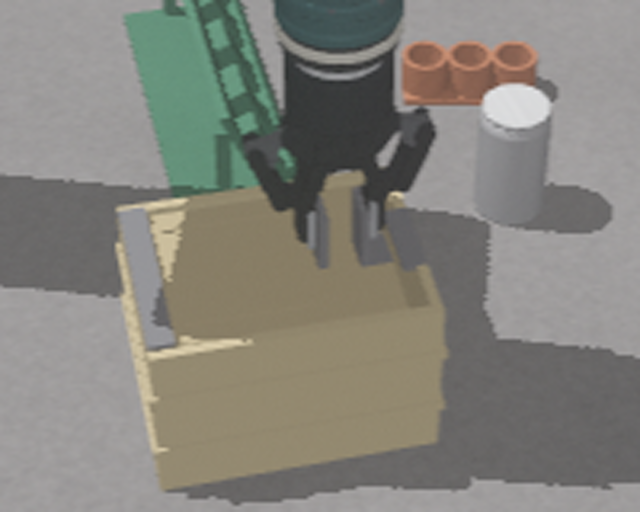

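View pics/s24.png

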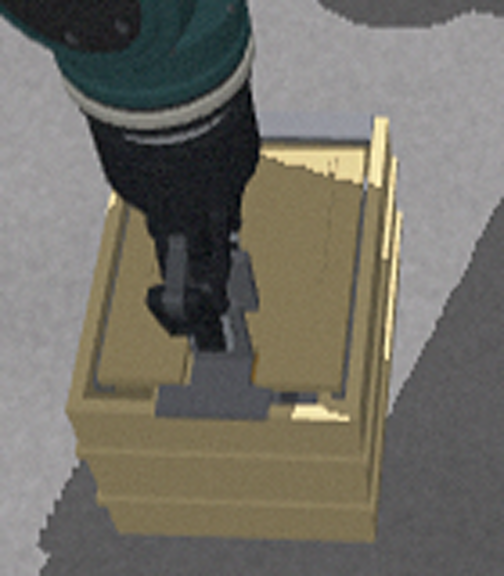

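Call:
{"fn": "move_arm", "kwargs": {"moves": [{"delta_pos": [0, 0, 0.03], "rotation": [0, 0, 0], "grip": 0}, {"delta_pos": [0, 0, 0], "rotation": [0, 0, 0], "grip": 0}, {"delta_pos": [0, 0, 0], "rotation": [0, 0, 0], "grip": 0}]}}

```text
clock: 42.33
ee_pos: [0.5819, -0.0768, 0.1518]
tcp_rot: [0.003, 0.687, 0.727, 0.003]
wrist_force: [-0.2, -0.4, -0.8]
finger_gap: 0.0362
```

Call:
{"fn": "move_arm", "kwargs": {"moves": [{"delta_pos": [0, 0, 0.03], "rotation": [0.02, 0, 0], "grip": 0}, {"delta_pos": [0, 0, 0], "rotation": [0, 0, 0], "grip": 0}, {"delta_pos": [0, 0, 0], "rotation": [0, 0, 0], "grip": 0}]}}

```text
clock: 42.58
ee_pos: [0.582, -0.0768, 0.1516]
tcp_rot: [0.003, 0.687, 0.727, 0.003]
wrist_force: [-4.8, 1.3, 13.7]
finger_gap: 0.0365
```

Seated: 14 N downward at the predicted height. Releasing the tab.

Call:
{"fn": "move_arm", "kwargs": {"moves": [{"delta_pos": [0, 0, 0], "rotation": [0, 0, 0], "grip": 0.5}, {"delta_pos": [0, 0, 0], "rotation": [0, 0, 0], "grip": 0.7}, {"delta_pos": [0, 0, 0], "rotation": [0, 0, 0], "grip": 1}, {"delta_pos": [0, 0, 0], "rotation": [0, 0, 0], "grip": 1}, {"delta_pos": [0, 0, 0], "rotation": [0, 0, 0], "grip": 1}, {"delta_pos": [0, 0, 0], "rotation": [0, 0, 0], "grip": 1}, {"delta_pos": [0, 0, 0], "rotation": [0, 0, 0], "grip": 1}]}}

```text
clock: 43.17
ee_pos: [0.5818, -0.0768, 0.1503]
tcp_rot: [0.002, 0.687, 0.727, 0.002]
wrist_force: [0.9, -0.1, 0.1]
finger_gap: 0.0854
```

Call:
{"fn": "move_arm", "kwargs": {"moves": [{"delta_pos": [0, 0, -0.3], "rotation": [0, 0, 0], "grip": 1}, {"delta_pos": [0, 0, -0.7], "rotation": [0, 0, 0], "grip": 1}, {"delta_pos": [0, 0, -1], "rotation": [0, 0, 0], "grip": 1}, {"delta_pos": [0, 0, -1], "rotation": [0, 0, 0], "grip": 1}, {"delta_pos": [0, 0, -0.7], "rotation": [0, 0, 0], "grip": 1}, {"delta_pos": [0, 0, 0], "rotation": [0, 0, 0], "grip": 1}, {"delta_pos": [0, 0, 0], "rotation": [0, 0, 0], "grip": 1}]}}

```text
clock: 43.75
ee_pos: [0.5815, -0.0771, 0.2996]
tcp_rot: [0.003, 0.687, 0.727, 0.003]
wrist_force: [-0.3, 0.5, -0.3]
finger_gap: 0.0856
```

Run:
```python
from h import *
print(pose()[0])
for n in["wrist","scene","side"]:
    f=grab_frame(n);P,ok=cloud(f);Q=(P-C)@RC.as_matrix()
    save(f,n+"25",*(() if n=="wrist" else ((190,130,330,290),3.6) if n=="scene" else ((220,200,420,360),3.2)))
    near=ok&(abs(Q[...,0])<.13)&(abs(Q[...,1])<.1)
    m=near&(Q[...,2]>.175)&(Q[...,2]<.19)
    print(n,'lug X',np.percentile(Q[m],[1,99],axis=0).round(4).tolist())
    m=near&(Q[...,0]>-.08)&(Q[...,0]<.015)&(abs(Q[...,1])<.055)&(Q[...,2]<.16)&(Q[...,2]>.12)
    A=np.c_[Q[m][:,:2],np.ones(m.sum())];print('  plate',m.sum(),np.linalg.lstsq(A,Q[m][:,2],rcond=None)[0].round(4))
```

```text
[ 0.58153015 -0.07708352  0.29964069]
wrist lug X [[0.0248, -0.0163, 0.176], [0.0726, 0.0151, 0.1857]]
  plate 17185 [-0.0012  0.0004  0.1383]
scene lug X [[0.0244, -0.015, 0.1753], [0.0744, 0.0169, 0.1867]]
  plate 1662 [0.0041 0.0022 0.1382]
side lug X [[0.0254, -0.0183, 0.1752], [0.0739, 0.0166, 0.187]]
  plate 1400 [-0.0014 -0.0013  0.1379]
```

View pics/wrist25.png

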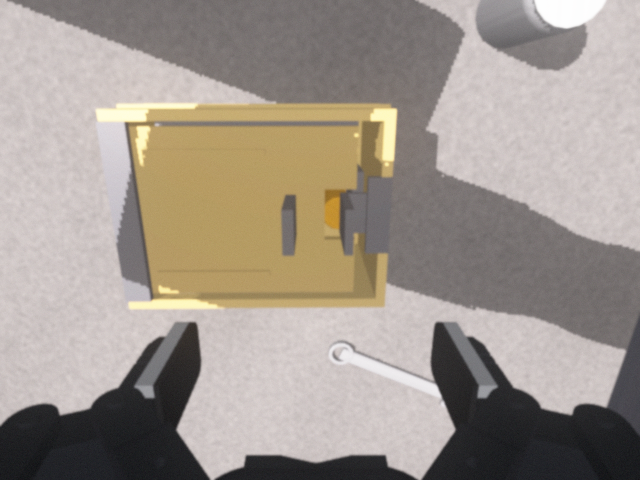

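View pics/scene25.png

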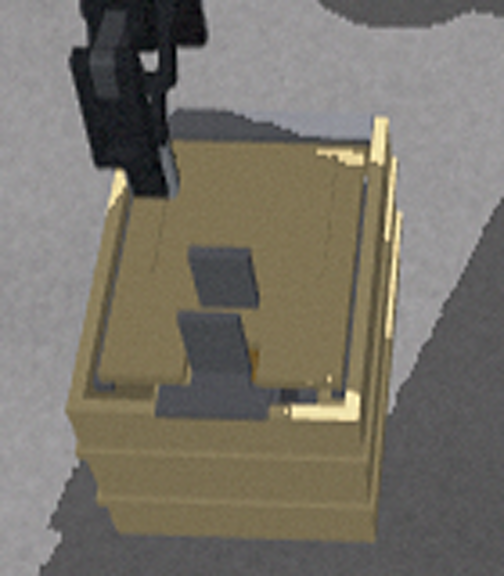

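View pics/side25.png

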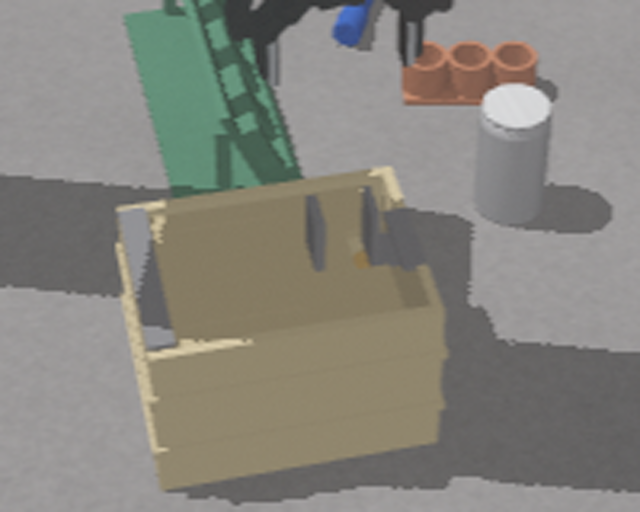

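Run:
```python
from bench import *
print(sense()["clock"]); print(job_done())
```

```text
43.9
the job is handed in; nothing more can be done
None
```

The job is handed in at 43.9 s of the 210 s allowed. The cover was unlatched, pivoted out and laid flat on the bench. The three spindles present went into compartments 2, 3 and 4, and the cover is back in its frame, tail first. I did not get a verdict.

**Cover knock:** partway through, the cover was knocked about 2 cm on the bench. I remeasured it before gripping it again.

**Last checks on the cover:**
- **Plate:** its top lies at 138 mm and is level within about 0.005 rad in all three views.
- **Tab:** 47.8 mm over lug and tab in the wrist view, the same as before the job, so the tab is sprung out fully under the catch.
- **Tail position:** the cover sits about 2 mm further towards its tail than at the start. That puts the tail edge at about -96 mm against the nominal -94 mm, within the 10 mm allowed.

**Spindles:** all three stood upright with head tops at about 125 mm when I last measured them, before the cover went back on.

**Robot and bystanders:** the gripper was open and clear of everything, about 300 mm above the bench. I never touched the can, spanner or casting; I saw no sign that they had moved, but did not remeasure them at the end.

**Disagreements:** the cameras differed by up to about 2 mm in sideways position. The side camera's colour mask for the spindles found nothing, so the spindle positions rest on the scene and wrist views.

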